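# Bush the bearing housing and shut its cover

## Task

Fold the blue cover of the bearing housing up by its yellow handle until it stands just past upright, and put the red transit plugs from its bores into the small blue tray. Press every bronze bushing from the black mat straight down into a bore of its own (any free one) until its collar sits flush on the housing. When all are fully home, fold the cover completely shut and let go; leave the tools and other hardware on the bench where they are.

Things in the scene. Friction and masses are not known exactly. Their poses are not given: they have to be found in the camera images.
- housing: aluminium bearing housing clamped to the bench, a block 170 (x) x 190 (y) x 44 mm high; origin at the centre of its underside, z up, x towards the hinge side. Four bores open in its top at x = -45 or +15, y = +40 or -40 mm. Two rubber posts 17 mm tall stand at the front top corners (x = -76, y = +-86), hinge posts at the rear corners.
- bore1 (a point): centre of a bore's mouth, level with the housing's top face (44 mm above the bench); axes as the housing's. Bore diameter 37.6 mm. A bushing drops in freely for 5 mm, then meets a tight fit and has to be pressed with about 9 N for the other 9 mm, until the underside of its collar lies on the housing's top; it stays at whatever depth it is left. Any bushing fits any bore.
- bore2 (a point): centre of a bore's mouth, level with the housing's top face (44 mm above the bench); axes as the housing's. Bore diameter 37.6 mm. A bushing drops in freely for 5 mm, then meets a tight fit and has to be pressed with about 9 N for the other 9 mm, until the underside of its collar lies on the housing's top; it stays at whatever depth it is left. Any bushing fits any bore.
- bore3 (a point): centre of a bore's mouth, level with the housing's top face (44 mm above the bench); axes as the housing's. Bore diameter 37.6 mm. A bushing drops in freely for 5 mm, then meets a tight fit and has to be pressed with about 9 N for the other 9 mm, until the underside of its collar lies on the housing's top; it stays at whatever depth it is left. Any bushing fits any bore.
- bore4 (a point): centre of a bore's mouth, level with the housing's top face (44 mm above the bench); axes as the housing's. Bore diameter 37.6 mm. A bushing drops in freely for 5 mm, then meets a tight fit and has to be pressed with about 9 N for the other 9 mm, until the underside of its collar lies on the housing's top; it stays at whatever depth it is left. Any bushing fits any bore.
- cover (a joint): angle of the blue hinged cover, rad: 0 = shut flat over the housing, 1.57 = upright, stop at 1.92. The hinge is stiff: the cover stays where it is left; moving it takes about 6 N at the handle. Shut, its underside is 17.5 mm above the housing's top: a fully home bushing (10 mm) clears it, a proud one does not.
- cover_handle (a point): middle of the yellow handle bar of the cover: 10 mm diameter, 100 mm long along the housing's y, 50 mm above the cover's underside (45 mm above its 5 mm plate's face) on two posts at the bar's ends. The bar is parallel to the hinge, so it can turn within a pinch. At joint = 0 it lies 155 mm on the -x side of the hinge and 50 mm above it; point axes turn with the cover.
- cover_hinge (a point): middle of the cover's hinge axis (along the housing's y), 90 mm behind the housing's centre in +x and 61.5 mm above the bench; the cover plate is 170 x 190 x 5 mm and rises from the -x side, swinging over towards +x as the joint grows.
- bushing1: flanged bronze bushing, standing on its foot at the start: sleeve 36 mm diameter and 14 mm long (lowest 2.5 mm tapered to 32 mm), above it a collar (shoulder) 46 mm diameter and 10 mm tall, whole height 24 mm, 14 mm oil hole down the middle, 180 g. Origin: centre of the foot's underside, z up through the collar; the collar's flat underside is 14 mm above the origin. None if absent in this start (or while gripped).
- bushing2: flanged bronze bushing, standing on its foot at the start: sleeve 36 mm diameter and 14 mm long (lowest 2.5 mm tapered to 32 mm), above it a collar (shoulder) 46 mm diameter and 10 mm tall, whole height 24 mm, 14 mm oil hole down the middle, 180 g. Origin: centre of the foot's underside, z up through the collar; the collar's flat underside is 14 mm above the origin. None if absent in this start (or while gripped).
- bushing3: flanged bronze bushing, standing on its foot at the start: sleeve 36 mm diameter and 14 mm long (lowest 2.5 mm tapered to 32 mm), above it a collar (shoulder) 46 mm diameter and 10 mm tall, whole height 24 mm, 14 mm oil hole down the middle, 180 g. Origin: centre of the foot's underside, z up through the collar; the collar's flat underside is 14 mm above the origin. None if absent in this start (or while gripped).
- bushing4: flanged bronze bushing, standing on its foot at the start: sleeve 36 mm diameter and 14 mm long (lowest 2.5 mm tapered to 32 mm), above it a collar (shoulder) 46 mm diameter and 10 mm tall, whole height 24 mm, 14 mm oil hole down the middle, 180 g. Origin: centre of the foot's underside, z up through the collar; the collar's flat underside is 14 mm above the origin. None if absent in this start (or while gripped).
- plug1: red plastic transit plug standing loosely in a bore at the start: foot 35 mm diameter and 4 mm long in the bore, above it a head 42 mm diameter and 12 mm tall, 30 g; lifts straight out. Origin: centre of the foot's underside, z up. None if absent in this start (or while gripped).
- plug2: red plastic transit plug standing loosely in a bore at the start: foot 35 mm diameter and 4 mm long in the bore, above it a head 42 mm diameter and 12 mm tall, 30 g; lifts straight out. Origin: centre of the foot's underside, z up. None if absent in this start (or while gripped).
- plug3: red plastic transit plug standing loosely in a bore at the start: foot 35 mm diameter and 4 mm long in the bore, above it a head 42 mm diameter and 12 mm tall, 30 g; lifts straight out. Origin: centre of the foot's underside, z up. None if absent in this start (or while gripped).
- plug4: red plastic transit plug standing loosely in a bore at the start: foot 35 mm diameter and 4 mm long in the bore, above it a head 42 mm diameter and 12 mm tall, 30 g; lifts straight out. Origin: centre of the foot's underside, z up. None if absent in this start (or while gripped).
- tray_in (a point): centre of the inner floor of the small blue open tray for the plugs, 4 mm above the bench; tray fixed, outside 115 (x) x 90 (y) x 20 mm high, walls 4 mm, sides along x and y of the point
- mat: black rubber mat 250 x 210 x 2 mm, fixed, on which the bushings wait; origin at the centre of its underside
- socket: bystander: steel socket, 22 mm diameter, 30 mm tall, standing on the mat; origin at its foot
- bolt: bystander: hex bolt standing on its 24 mm head on the mat, 45 mm tall; origin at its foot
- bottle: bystander: white bottle, 40 mm diameter, 100 mm tall, origin at its foot
- wrench: bystander: steel wrench 190 mm long lying on the bench
- driver: bystander: orange-handled screwdriver 200 mm long lying on the bench
- mallet: bystander: hammer 240 mm long lying on the bench
Things that resemble listed ones, but are neither listed nor needed, are in the scene too. Leave any grey or white look-alike of the bushing3 alone.

How it is judged:
By the outcome, as a careful person would: the job done as asked, in the order asked, and still so for the second after the job is handed in, with the robot touching nothing.
Of bushing1, bushing2, bushing3, bushing4 only 2 to 4 are there at a start; the rules pass over those that are not, and their reading is None.
Of plug1, plug2, plug3, plug4 only 1 to 2 are there at a start; the rules pass over those that are not, and their reading is None.
At some moment in a run one of bushing1, bushing2, bushing3, bushing4 may be knocked a few centimetres aside while the robot is not near it.
It also fails if it takes over 210 s, if anything falls off the work surface, if the arm or the gripper's body presses on something with over 40 N, if the wrist force passes 120 N, or if a joint passes its speed limit or range.

## Robot

A 7-joint arm with a two-finger parallel gripper is mounted at the origin on the work surface. World frame = base frame: x ahead of the robot, y to its left, z up, the work surface at z = 0. Lengths are in m, angles in rad, forces in N, time in s.
With the tool pointing down it reaches from about 0.425 to 0.875 m from the base axis. Payload 4.7 kg.
Tool frame: the origin (TCP) lies at the centre of the arm's flange, where the gripper is bolted on; the fingertips stand 182 mm ahead of it and the grasp point (between the pads) lies 164 mm ahead of it; x points along the fingers, y is the direction in which the jaws open and shut, and the axes are right-handed (so a half turn about x gives the same grasp; the last joint's range is limited). The gripper opens to 87 mm and grips with 3 to 60 N. Pads are 19 mm wide; open, the fingers measure 117 mm over their backs; the gripper's body (75 mm by 190 mm) begins 51 mm behind the grasp point.
Start: joints at [-1.33, 0.321, -0.07, 1.45, 0.023, 1.371, -0.057], TCP at [0.146, 0.633, 0.405] pointing down, gripper open.
Joint ranges: [-2.86, 2.86], [-0.3, 2.09], [-1.38, 1.24], [0.06, 2.45], [-1.56, 4.7], [0.09, 2.05], [-2.69, 2.69]. Speed limits (rad/s): [2.57, 2.57, 3.14, 3.14, 3.14, 3.14, 3.14].

## Interface

Orientations are given as a rotation vector (axis times angle).
In Python, from bench import ctrl gives the robot as it stands.
- The arm moves only by the shell command python3 -m crank 'ROWS' [FORCE]. ROWS is JSON, one flat list of numbers, 7 for each row, row after row: the shift along the tool's x, y, z in mm, then the turn, a rotation vector about the tool's x, y, z in rad, then the finger opening in mm, from 0 to 87. A call has exactly 5 rows; each row shifts and turns the commanded pose from where the row before left it, along the tool's axes as they then stand; what a row does not reach is not made up. A row lasts 1/8 s, in which the tool goes at most 62.5 mm and 10.7 degrees, less where a joint would pass 70% of its speed; a pose out of reach is approached as far as the arm can. A call with a gripper value outside its range is refused whole. The fingers move at their own pace and stop on an object; FORCE is the grip in N (left out, the last holds). Time passes only in rows, so rows that do not move let the fingers close, or fill a call up. It gives the time, the measured TCP pose, the force and the opening at its end, in the units of the state.
- ctrl.get_state(): the state, without advancing time (a new reading comes with each control period).
- ctrl.get_image(name): name is "side" or "top"; returns the picture (480x640x3 uint8, red, green, blue); there is no depth.
- ctrl.camera_params(name): a dict with "K" (3x3 intrinsics, pixels), "k1" (the pictures are not rectified: a ray, as slopes to the right and down, at radius r is drawn at 1 + k1 r^2 times it, then the intrinsics apply), "world_to_cam" (4x4, takes a point from world to camera coordinates). Camera axes: x right, y down, z forward; pixel columns grow to the right and rows downward; lengths in m; the calibration is good to about 2 mm. A picture is of the moment at which its call begins. camera_params takes no time and is no camera call.
- ctrl.close_job(): hands the job in, once; it reports no verdict.
Trained networks look in the newest picture that a camera, given by its name, has taken for a name from the list of things; names that differ only in an ending like _2 or _b are one class to them, and where a whole thing is asked for, a point or a joint stands for the part that bears it (a point fixed in the world has none). Each returns a list of dicts, best first, with "confidence" (0 to 1); they miss things now and then, are a little off and sometimes report something else, mostly with a low value. They report only what shows in the picture. A call takes as long as a camera call. They do not tell look-alikes from the thing itself.
- ctrl.regions_of(camera, target): "region" (480x640 bool, what is visible of it) and "at" ([column, row] in pixels, amid what is visible of it).
- ctrl.mark_of(camera, target): "at" ([column, row] in pixels: a listed point, or the origin of a listed thing).
The state is a dict: "time": time; "joint_positions": joint angles; "qd": joint speeds; "joint_torque": joint torques, N m; "position": TCP position; "tool_rot": TCP orientation; "ft_force": force on the tool from outside, world axes, zero at the start; "torque": the same for the moment, N m; "grip_width": opening from 0.0 (shut) to 1.0 (fully open).
Only numpy, scipy, OpenCV 4.12 (cv2) and the standard library are available. Lean on these libraries where they do the work, as an engineer would, in place of code of your own. Each camera call takes 0.05 s, during which the arm holds its last target.

## Working session

There is one attempt and no reset: what is moved stays moved. The work goes in short steps, Python scripts to look and compute and a shell command to move; the robot and the scene stay as the last step left them, time stands still between calls to the robot, and variables do not carry over. Pictures are saved under pics/ and viewed, and the job is handed in when it is done.

```bash
ls -la; mkdir -p pics; python3 - <<'E'
from bench import ctrl
import cv2
s=ctrl.get_state()
for k,v in s.items(): print(k,v)
for n in("side","top"):
    im=ctrl.get_image(n); cv2.imwrite(f"pics/{n}0.png",im[:,:,::-1])
    print(n,ctrl.camera_params(n))
E
```

```text
total 12
drwxr-xr-x  3 agent agent 4096 Dec  6 15:36 .
drwxr-xr-x 23 root  root  4096 Dec  6 15:36 ..
drwxr-xr-x  2 agent agent 4096 Dec  6 15:36 pics
time 0.0
joint_positions [-1.32989868  0.32182164 -0.07009849  1.45170024  0.02257914  1.37078093
 -0.05691211]
qd [-0.00213357  0.00195872  0.00090792  0.00062083  0.00042169 -0.00013049
 -0.00161436]
joint_torque [ 9.50611093e-05 -4.91298795e+01 -4.03780835e-01 -3.12517798e+01
 -6.37466437e-02  4.38224024e-02  1.80315692e-04]
position [0.14613038 0.63314395 0.40364948]
tool_rot [ 0.1765302   1.56359738 -0.17954796]
ft_force [ 0.03745667 -0.00100881 -0.16477249]
torque [ 0.0591422  -0.03082346 -0.00762918]
grip_width 1.0040764363231098
side {'K': array([[494.35852156,   0.        , 322.07648478],
       [  0.        , 494.35852156, 237.12127951],
       [  0.        ,   0.        ,   1.        ]]), 'k1': -0.014071246438175979, 'world_to_cam': array([[-0.99550725, -0.09459701, -0.00408879,  0.5316669 ],
       [-0.04955317,  0.55730561, -0.82882745,  0.10128323],
       [ 0.0806833 , -0.82490112, -0.55948936,  1.11040126],
       [ 0.        ,  0.        ,  0.        ,  1.        ]])}
top {'K': array([[535.39428016,   0.        , 319.80777716],
       [  0.        , 535.39428016, 232.98065423],
       [  0.        ,   0.        ,   1.        ]]), 'k1': -0.14807618942821846, 'world_to_cam': array([[ 0.0092348 , -0.99977279, -0.01921159,  0.03089657],
       [-0.98092552, -0.00532684, -0.19431094,  0.54344776],
       [ 0.19416446,  0.02063957, -0.98075184,  1.47725787],
       [ 0.        ,  0.        ,  0.        ,  1.        ]])}
```

View pics/side0.png

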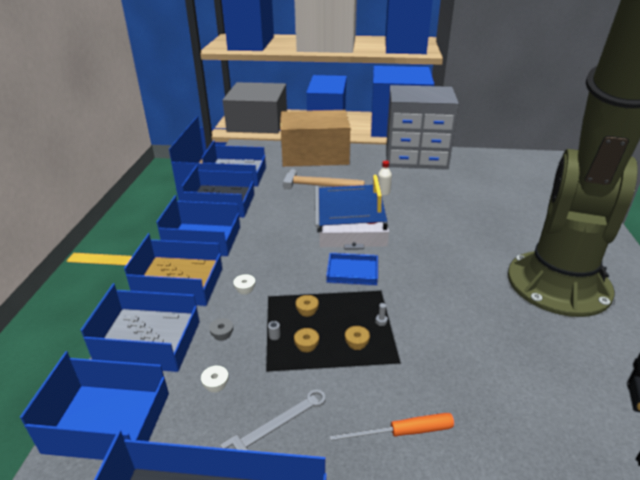

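View pics/top0.png

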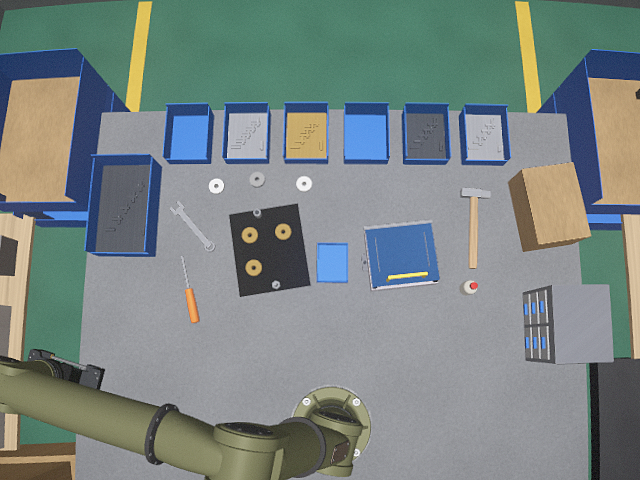

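Three bushings stand on the mat (top picture about (250,235), (283,232), (254,268)). The tray is at (332,263), and the housing at (401,256) has its handle at (407,275) on the robot side. There are grey and white look-alikes at (217,185), (257,179) and (304,183). Next I'll write helpers and measure.

```bash
cat > h.py <<'E'
import numpy as np, cv2
from bench import ctrl
from scipy.spatial.transform import Rotation as R
from scipy.optimize import least_squares
P={n:ctrl.camera_params(n) for n in("side","top")}
def proj(n,X):
    p=P[n];X=np.atleast_2d(X);c=X@p["world_to_cam"][:3,:3].T+p["world_to_cam"][:3,3]
    s=c[:,:2]/c[:,2:];s=s*(1+p["k1"]*(s**2).sum(1,keepdims=True))
    return s*[p["K"][0,0],p["K"][1,1]]+p["K"][:2,2]
def ray(n,uv):
    p=P[n];d=(np.array(uv,float)-p["K"][:2,2])/[p["K"][0,0],p["K"][1,1]];s=d.copy()
    for _ in range(20): s=d/(1+p["k1"]*(s@s))
    W=p["world_to_cam"];o=-W[:3,:3].T@W[:3,3];v=W[:3,:3].T@np.append(s,1);return o,v/np.linalg.norm(v)
def onz(n,uv,z):
    o,v=ray(n,uv);return o+v*(z-o[2])/v[2]
def tri(a,b):
    o1,v1=ray("side",a);o2,v2=ray("top",b)
    A=np.stack([v1,-v2],1);t=np.linalg.lstsq(A,o2-o1,rcond=None)[0]
    x,y=o1+v1*t[0],o2+v2*t[1];return (x+y)/2,np.linalg.norm(x-y)
def shot(n,tag,crop=None,sc=1,pts=None):
    im=ctrl.get_image(n)[:,:,::-1].copy()
    if pts is not None:
        for u in pts: cv2.drawMarker(im,tuple(int(round(q)) for q in u),(0,255,0),0,6,1)
    if crop: x0,y0,x1,y1=crop;im=im[y0:y1,x0:x1]
    if sc!=1: im=cv2.resize(im,None,fx=sc,fy=sc,interpolation=cv2.INTER_CUBIC)
    cv2.imwrite(f"pics/{tag}.png",im)
def tool():
    s=ctrl.get_state();r=R.from_rotvec(s["tool_rot"]).as_matrix();p=np.array(s["position"]);return s,p,r
def st():
    s,p,r=tool();print("t %.2f tcp %s grasp %s\n toolx %s tooly %s f %s w %.1f"%(s["time"],p.round(4),(p+.164*r[:,0]).round(4),r[:,0].round(3),r[:,1].round(3),np.round(s["ft_force"],1),s["grip_width"]*87))
def go(target,ydir=None,xdir=(0,0,-1)):
    """shift mm in current tool axes & rotvec in tool axes to bring grasp point to target with tool x=xdir, y along ydir (after turn)"""
    s,p,r=tool()
    xd=np.array(xdir,float);xd/=np.linalg.norm(xd)
    y=np.array(ydir if ydir is not None else r[:,1],float);y-=xd*(y@xd);y/=np.linalg.norm(y)
    if ydir is not None and y@r[:,1]<0:y=-y
    Rt=np.stack([xd,y,np.cross(xd,y)],1)
    tcp=np.array(target)-.164*xd
    print("shift(tool now) mm",(r.T@(tcp-p)*1e3).round(1),"shift in final tool axes",(Rt.T@(tcp-p)*1e3).round(1),"turn",R.from_matrix(r.T@Rt).as_rotvec().round(3))
E
python3 - <<'E'
from h import *
st()
for n in("side","top"):
    ctrl.get_image(n)
    for t in["bushing1","plug1","socket","bolt","bottle"]:
        for d in ctrl.mark_of(n,t)[:7]: print(n,t,round(d["confidence"],2),np.round(d["at"],1),onz(n,d["at"],.002).round(3))
    for t,z in[("cover_handle",.11),("cover_hinge",.0615),("tray_in",.004),("mat",0),("housing",0),("bore1",.044)]:
        for d in ctrl.mark_of(n,t)[:4]: print(n,t,round(d["confidence"],2),np.round(d["at"],1),onz(n,d["at"],z).round(3))
shot("top","t1",(340,200,460,310),6);shot("side","s1",(300,160,410,260),6)
E
```

```text
t 0.10 tcp [0.1462 0.6332 0.4038] grasp [0.1461 0.6329 0.2398]
 toolx [-0.    -0.002 -1.   ] tooly [ 0.225  0.974 -0.002] f [ 0.4  0.4 -0.7] w 86.9
side bushing1 0.93 [303.7 310.3] [0.559 0.146 0.002]
side bushing1 0.69 [219.5 383.2] [0.684 0.348 0.002]
side bushing1 0.69 [221.6 338.1] [0.709 0.24  0.002]
side bushing1 0.62 [303.9 343.9] [0.547 0.24  0.002]
side bushing1 0.57 [352.6 342.5] [0.453 0.228 0.002]
side bushing1 0.53 [243.  292.5] [0.698 0.101 0.002]
side bushing1 0.49 [377.3 182.3] [ 0.407 -0.443  0.002]
side socket 0.56 [278.6 338. ] [0.598 0.229 0.002]
side socket 0.16 [367.5 206.2] [ 0.434 -0.296  0.002]
side bolt 0.7 [380.7 323. ] [0.399 0.169 0.002]
side bottle 0.76 [386.6 188.9] [ 0.379 -0.403  0.002]
side cover_handle 0.63 [380.6 183.4] [ 0.404 -0.23   0.11 ]
side cover_handle 0.56 [343.7 216. ] [ 0.489 -0.062  0.11 ]
side cover_hinge 0.69 [315.4 205.1] [ 0.569 -0.188  0.062]
side tray_in 0.62 [355.9 271. ] [0.455 0.005 0.004]
side mat 0.86 [328.5 327.9] [0.503 0.191 0.   ]
side housing 0.78 [348.3 226. ] [ 0.483 -0.192  0.   ]
side bore1 0.93 [343.6 204.2] [ 0.498
[... 739 characters left out ...]
212  0.11 ]
top cover_handle 0.53 [417.2 249.4] [ 0.488 -0.234  0.11 ]
top cover_hinge 0.84 [399.7 222.5] [ 0.573 -0.193  0.061]
top cover_hinge 0.39 [250.9 236.4] [0.531 0.231 0.061]
top cover_hinge 0.21 [259.5 214.5] [0.595 0.209 0.062]
top tray_in 0.94 [330.3 263.9] [0.461 0.004 0.004]
top mat 0.71 [265.9 248.1] [0.507 0.195 0.   ]
top mat 0.58 [384.3 251.3] [ 0.5   -0.154  0.   ]
top housing 0.91 [398.  259.4] [ 0.476 -0.194  0.   ]
top housing 0.3 [411.3 249. ] [ 0.507 -0.234  0.   ]
top bore1 0.89 [390.4 272. ] [ 0.433 -0.166  0.044]
top bore1 0.86 [414.9 268.5] [ 0.444 -0.237  0.044]
top bore1 0.79 [384.8 249.8] [ 0.497 -0.151  0.044]
top bore1 0.6 [415.4 248.8] [ 0.5   -0.239  0.044]
```

View pics/t1.png

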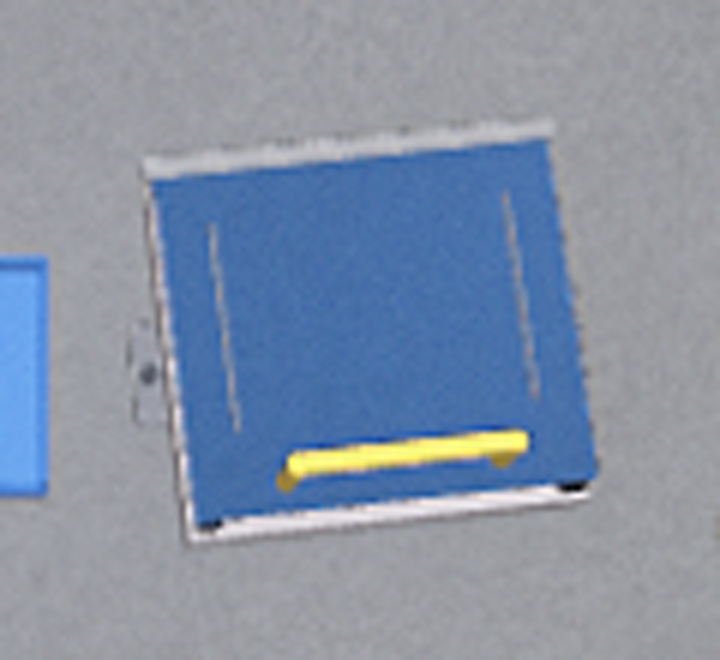

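View pics/s1.png

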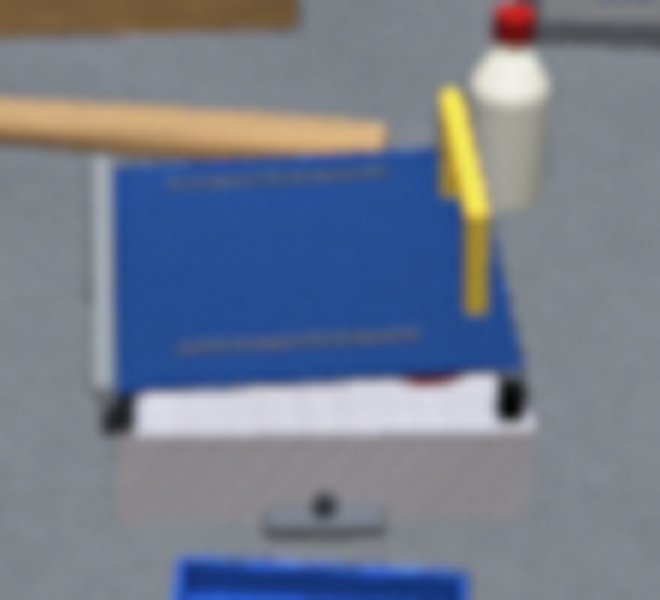

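```bash
cat > fit.py <<'E'
from h import *
def hpt(q,xyz):
    x,y,yaw=q[:3];c,s=np.cos(yaw),np.sin(yaw);X=np.array(xyz,float)
    return np.array([x+c*X[0]-s*X[1],y+s*X[0]+c*X[1],X[2]])
def cov(q,th,d,y,h): # point at d from hinge (neg x), h above underside
    # shut: (-d, h); rises: rotate about y so -x goes up
    return hpt(q,(.09-d*np.cos(th)+h*np.sin(th),y,.0615+d*np.sin(th)+h*np.cos(th)))
if __name__=="__main__":
    H=[("top",(-.085,.095,.044),(371.7,290.0)),("top",(-.085,-.095,.044),(438.7,282.8)),
    ("side",(-.085,.095,.044),(388.8,232)),("side",(.085,.095,.044),(319.5,232.8)),("side",(-.085,.095,0),(387.8,247.5)),("side",(.085,.095,0),(320,246.7))]
    C=[("top",.05,(389.2,277.2)),("top",-.05,(427,273)),("side",-.05,(375.3,175.8)),("side",.05,(379.7,195.3))]
    def f(q):
        return np.concatenate([proj(n,hpt(q,X))[0]-u for n,X,u in H]+[proj(n,cov(q,q[3],.155,y,.05))[0]-u for n,y,u in C])
    r=least_squares(f,[.48,-.19,0.1,0.],loss="soft_l1");print(r.x.round(4));print(f(r.x).reshape(-1,2).round(1))
    for a in[(-.045,.04),(-.045,-.04),(.015,.04),(.015,-.04)]: print(a,hpt(r.x,(*a,.044)).round(4))
    print("handle",cov(r.x,r.x[3],.155,0,.05).round(4))
E
python3 fit.py
```

```text
[ 0.4761 -0.1961  0.1231  0.0473]
[[-0.2  0.6]
 [-1.  -0.2]
 [ 0.2 -1.7]
 [ 0.  -1.1]
 [-0.1 -2.4]
 [-0.3 -0.3]
 [-0.2  0.7]
 [-1.4  0.5]
 [-0.7  0.2]
 [-0.3 -0.6]]
(-0.045, 0.04) [ 0.4265 -0.1619  0.044 ]
(-0.045, -0.04) [ 0.4364 -0.2413  0.044 ]
(0.015, 0.04) [ 0.4861 -0.1545  0.044 ]
(0.015, -0.04) [ 0.4959 -0.2339  0.044 ]
handle [ 0.4141 -0.2037  0.1188]
```

```bash
python3 -m crank '[0,-20,36,0,0,0,87, 0,-20,36,0,0,0,87, 0,-20,36,0,0,0,87, 0,-20,36,0,0,0,87, 0,-20,36,0,0,0,87]' 25
python3 -m crank '[0,-20,36,0,0,0,87, 0,-20,36,0,0,0,87, 0,-20,36,0,0,0,87, 0,-20,36,0,0,0,87, 0,-20,36,0,0,0,87]'
python3 - <<'E'
from h import *
st();go((.414,-.204,.2),(np.cos(.123),np.sin(.123),0))
E
```

```text
time: 2.02
position: [0.3, 0.4944, 0.405]
tool_rot: [0.178, 1.563, -0.178]
ft_force: [0.1, 0.4, -0.8]
grip_width: 1.0
time: 2.65
position: [0.4529, 0.3566, 0.405]
tool_rot: [0.178, 1.563, -0.177]
ft_force: [-0.1, 0.8, 0.0]
grip_width: 0.998
t 2.65 tcp [0.4529 0.3566 0.405 ] grasp [0.4529 0.3566 0.241 ]
 toolx [ 0.     0.001 -1.   ] tooly [0.225 0.974 0.001] f [-0.1  0.8  0. ] w 86.8
shift(tool now) mm [  40.7 -555.    88.1] shift in final tool axes [  41.  -107.3  551.6] turn [ 1.221e+00 -0.000e+00 -1.000e-03]
```

```bash
python3 -m crank '[0,-56,8.8,0,0,0,87, 0,-56,8.8,0,0,0,87, 0,-56,8.8,0,0,0,87, 0,-56,8.8,0,0,0,87, 0,-56,8.8,0,0,0,87]'
python3 -m crank '[0,-56,8.8,0,0,0,87, 0,-56,8.8,0,0,0,87, 0,-56,8.8,0,0,0,87, 0,-56,8.8,0,0,0,87, 0,-51,8.8,0,0,0,87]'
python3 -m crank '[0,0,0,0.17,0,0,87, 0,0,0,0.17,0,0,87, 0,0,0,0.17,0,0,87, 0,0,0,0.17,0,0,87, 0,0,0,0.17,0,0,87]'
python3 -m crank '[0,0,0,0.18,0,0,87, 0,0,0,0.18,0,0,87, 0,0,0,0,0,0,87, 0,0,0,0,0,0,87, 0,0,0,0,0,0,87]'
python3 - <<'E'
from h import *
st();go((.414,-.204,.115),(np.cos(.123),np.sin(.123),0))
print(ctrl.get_state()["joint_positions"])
shot("side","s2",(280,60,440,260),3);shot("top","t2",(320,180,480,310),4)
E
```

```text
time: 3.28
position: [0.4315, 0.0728, 0.4051]
tool_rot: [0.179, 1.563, -0.177]
ft_force: [1.5, -1.2, 0.4]
grip_width: 1.002
time: 3.9
position: [0.4122, -0.2052, 0.4051]
tool_rot: [0.179, 1.562, -0.178]
ft_force: [0.6, -0.4, -0.6]
grip_width: 1.001
time: 4.53
position: [0.4128, -0.2031, 0.4049]
tool_rot: [0.843, 1.401, -0.842]
ft_force: [-1.0, 0.3, -0.6]
grip_width: 1.0
time: 5.15
position: [0.4129, -0.203, 0.4048]
tool_rot: [1.109, 1.27, -1.108]
ft_force: [0.4, 0.0, 0.6]
grip_width: 1.002
t 5.15 tcp [ 0.4129 -0.203   0.4048] grasp [ 0.4129 -0.203   0.2408]
 toolx [ 0.  0. -1.] tooly [0.991 0.135 0.   ] f [0.4 0.  0.6] w 87.2
shift(tool now) mm [125.8   0.9   1.1] shift in final tool axes [125.8   1.    1.1] turn [ 0.013 -0.    -0.   ]
[-0.32024142 -0.13904758  0.66723083  1.91847148  0.08818503  1.33340576
  0.45719676]
```

View pics/s2.png

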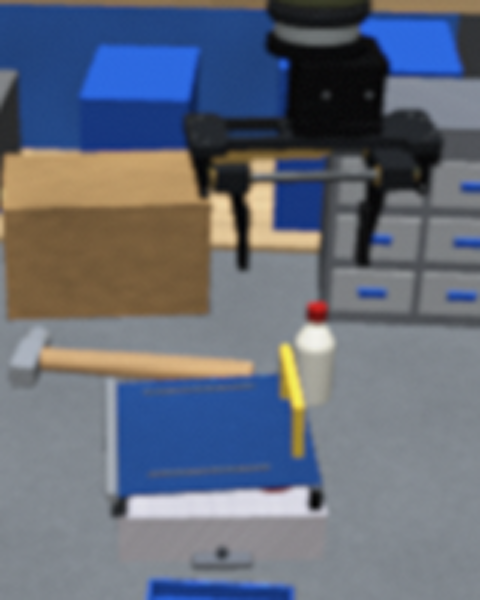

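View pics/t2.png

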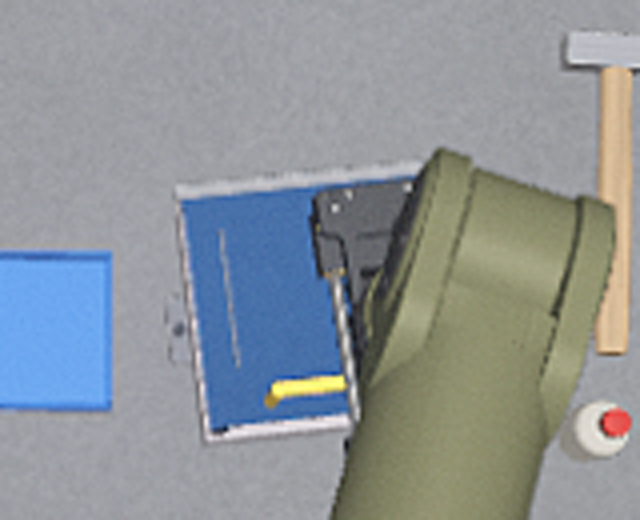

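The gripper hangs open over the yellow bar, with the fingers either side of it in the side view. Descending to pinch it.

```bash
python3 -m crank '[40,0.5,1,0,0,0,87, 40,0.5,0,0,0,0,87, 30,0,0,0,0,0,87, 14,0,0,0,0,0,87, 0,0,0,0,0,0,87]'
python3 -m crank '[0,0,0,0,0,0,0, 0,0,0,0,0,0,0, 0,0,0,0,0,0,0, 0,0,0,0,0,0,0, 0,0,0,0,0,0,0]' 30
python3 - <<'E'
from h import *
st();print(ctrl.get_state()["joint_positions"])
shot("side","s3",(280,60,440,260),3)
E
```

```text
time: 5.88
position: [0.414, -0.2038, 0.2804]
tool_rot: [1.109, 1.271, -1.111]
ft_force: [-0.1, 0.2, 0.6]
grip_width: 1.001
time: 6.5
position: [0.4141, -0.2039, 0.2808]
tool_rot: [1.11, 1.269, -1.11]
ft_force: [0.6, -0.3, 0.1]
grip_width: 0.514
t 6.50 tcp [ 0.4141 -0.2039  0.2808] grasp [ 0.4141 -0.2039  0.1168]
 toolx [ 0.  0. -1.] tooly [0.991 0.134 0.   ] f [ 0.6 -0.3  0.1] w 44.7
[-0.30791905  0.00765714  0.71872744  2.07400423 -0.00599107  1.06163088
  0.54778918]
```

View pics/s3.png

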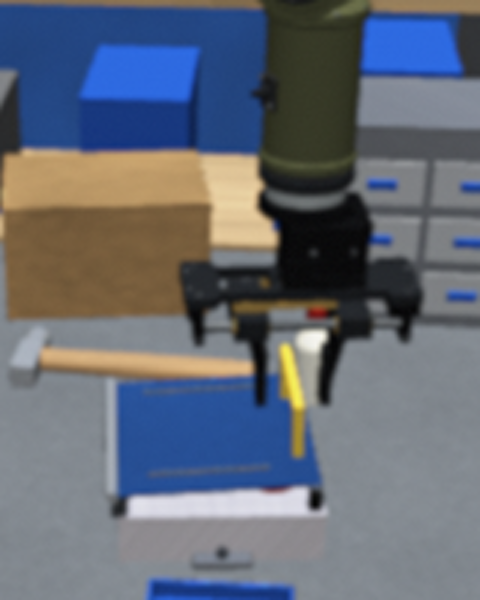

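The fingers straddle the bar; keep closing.

```bash

python3 -m crank '[0,0,0,0,0,0,0, 0,0,0,0,0,0,0, 0,0,0,0,0,0,0, 0,0,0,0,0,0,0, 0,0,0,0,0,0,0]' 30
python3 - <<'E'
from h import *
st()
g=tool()[1]+.164*tool()[2][:,0]
# hinge-frame rel
q=(.4761,-.1961,.1231)
from fit import hpt,cov
h=hpt(q,(.09,0,.0615)); d=g-h; u=np.array([np.cos(q[2]),np.sin(q[2])]); print("rel",d[:2]@u,d[2])
# arc increments in housing frame, from theta0 with relation
a0=np.arctan2(.05,.155);rr=np.hypot(.05,.155)
ths=np.r_[0.0,np.arange(.1,1.75,.1)]
p=np.stack([-rr*np.cos(a0+ths),rr*np.sin(a0+ths)],1)*1e3
for t,dp in zip(ths[1:],np.diff(p,axis=0)): print(round(t,2),"toolx %.1f tooly %.1f"%(-dp[1],dp[0]))
E
```

```text
time: 7.18
position: [0.4149, -0.2037, 0.2808]
tool_rot: [1.111, 1.267, -1.108]
ft_force: [5.2, 0.4, -4.9]
grip_width: 0.095
t 7.17 tcp [ 0.4149 -0.2037  0.2808] grasp [ 0.4153 -0.2037  0.1168]
 toolx [ 0.003 -0.    -1.   ] tooly [0.991 0.134 0.003] f [ 5.2  0.4 -4.9] w 8.3
rel -0.15128773826804373 0.05531235133933782
0.1 toolx -15.2 tooly 5.8
0.2 toolx -14.6 tooly 7.3
0.3 toolx -13.8 tooly 8.7
0.4 toolx -12.8 tooly 10.0
0.5 toolx -11.8 tooly 11.2
0.6 toolx -10.6 tooly 12.4
0.7 toolx -9.3 tooly 13.4
0.8 toolx -7.9 tooly 14.2
0.9 toolx -6.5 tooly 14.9
1.0 toolx -4.9 tooly 15.5
1.1 toolx -3.4 tooly 15.9
1.2 toolx -1.8 tooly 16.2
1.3 toolx -0.1 tooly 16.3
1.4 toolx 1.5 tooly 16.2
1.5 toolx 3.1 tooly 16.0
1.6 toolx 4.7 tooly 15.6
1.7 toolx 6.2 tooly 15.0
```

```bash

python3 -m crank '[-15,6,0,0,0,0,0, -14.5,7.5,0,0,0,0,0, -13.7,9,0,0,0,0,0, -12.7,10.3,0,0,0,0,0, -11.6,11.5,0,0,0,0,0]' 30
python3 - <<'E'
from h import *
st()
from fit import hpt
q=(.4761,-.1961,.1231)
g=tool()[1]+.164*tool()[2][:,0];d=g-hpt(q,(.09,0,.0615)); u=np.array([np.cos(q[2]),np.sin(q[2])]); x,z=d[:2]@u,d[2];print("rel",x,z,np.hypot(x,z),"theta",np.arctan2(z,-x)-np.arctan2(.05,.155))
shot("side","s4",(280,60,440,260),3)
E
```

```text
time: 7.8
position: [0.4598, -0.1977, 0.346]
tool_rot: [1.109, 1.263, -1.108]
ft_force: [20.2, -6.5, -33.8]
grip_width: 0.094
t 7.80 tcp [ 0.4598 -0.1977  0.346 ] grasp [ 0.4607 -0.1983  0.182 ]
 toolx [ 0.005 -0.004 -1.   ] tooly [0.991 0.134 0.005] f [ 20.2  -6.5 -33.8] w 8.2
rel -0.10555927512135196 0.12046330297347177 0.16016918532421812 theta 0.5392011558602825
```

View pics/s4.png

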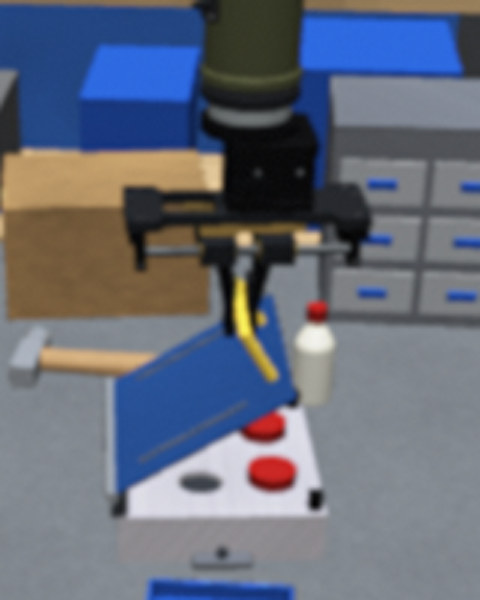

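The cover is lifting to about 0.54 rad. Red plugs sit in both front bores, and a rear bore shows empty at (200,482). The force says I'm pulling about 2 mm outside the arc, so I'll correct inwards and continue.

```bash
cat > ang.py <<'E'
from h import *
from fit import hpt
q=(.4761,-.1961,.1231)
st()
g=tool()[1]+.164*tool()[2][:,0];d=g-hpt(q,(.092,0,.0605)); u=np.array([np.cos(q[2]),np.sin(q[2])]); x,z=d[:2]@u,d[2];print("rel",x,z,np.hypot(x,z),"theta",np.arctan2(z,-x)-np.arctan2(.05,.155))
E
python3 -m crank '[-8,13.8,0,0,0,0,0, -8.9,13.7,0,0,0,0,0, -7.5,14.5,0,0,0,0,0, -5.9,15.2,0,0,0,0,0, -4.4,15.7,0,0,0,0,0]' 30
python3 ang.py
```

```text
time: 8.48
position: [0.5279, -0.1906, 0.3817]
tool_rot: [1.107, 1.274, -1.12]
ft_force: [-6.9, -4.1, 0.5]
grip_width: 0.1
t 8.47 tcp [ 0.5279 -0.1906  0.3817] grasp [ 0.5263 -0.191   0.2177]
 toolx [-0.009 -0.002 -1.   ] tooly [ 0.991  0.13  -0.01 ] f [-6.9 -4.1  0.5] w 8.7
rel -0.041557702803557556 0.1571875272243125 0.16258831869849322 theta 1.0002851199066722
```

```bash

python3 -m crank '[-3,16,0,0,0,0,0, -1.5,16.2,0,0,0,0,0, 0.2,16.3,0,0,0,0,0, 1.8,16.2,0,0,0,0,0, 3.4,15.9,0,0,0,0,0]' 30
python3 ang.py; python3 - <<'E'
from h import *
shot("side","s5",(240,40,440,260),3)
E
```

```text
time: 9.1
position: [0.6087, -0.181, 0.3827]
tool_rot: [1.107, 1.268, -1.118]
ft_force: [-3.8, -6.2, 6.7]
grip_width: 0.101
t 9.10 tcp [ 0.6087 -0.181   0.3827] grasp [ 0.608  -0.1818  0.2187]
 toolx [-0.004 -0.005 -1.   ] tooly [ 0.992  0.13  -0.005] f [-3.8 -6.2  6.7] w 8.8
rel 0.0406112278101095 0.15817743391309103 0.16330760063014485 theta 1.510070737546813
```

View pics/s5.png

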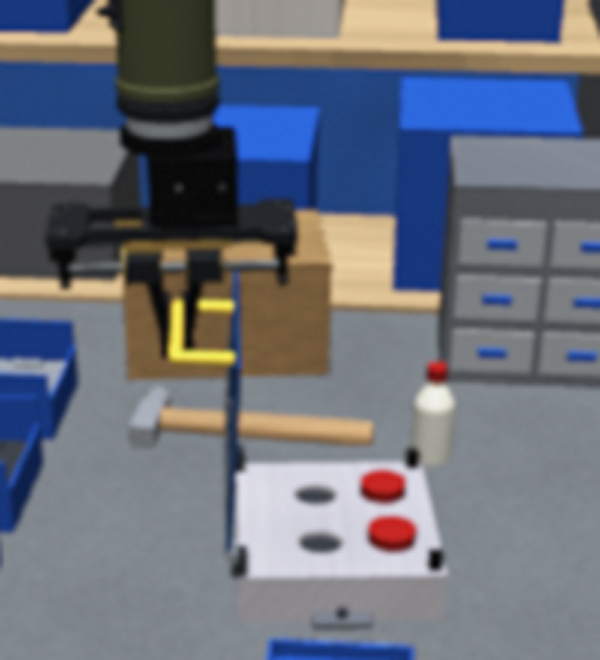

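```bash

python3 -m crank '[4.5,15.6,0,0,0,0,0, 5.5,12,0,0,0,0,0, 0,0,0,0,0,0,0, 0,0,0,0,0,0,0, 0,0,0,0,0,0,30]' 30
python3 ang.py; python3 -m crank '[0,0,0,0,0,0,40, 0,0,0,0,0,0,40, 0,0,0,0,0,0,40, 0,0,0,0,0,0,40, 0,0,0,0,0,0,40]'
python3 - <<'E'
from h import *
st();shot("side","s6",(240,40,440,260),3)
E
```

```text
time: 9.78
position: [0.6369, -0.1754, 0.3718]
tool_rot: [1.11, 1.269, -1.113]
ft_force: [-0.6, 0.1, 0.3]
grip_width: 0.15
t 9.78 tcp [ 0.6369 -0.1754  0.3718] grasp [ 0.6367 -0.1756  0.2078]
 toolx [-0.002 -0.002 -1.   ] tooly [ 0.991  0.132 -0.002] f [-0.6  0.1  0.3] w 13.0
rel 0.06986128826562324 0.14733364956746883 0.1630576704512922 theta 1.701525626210377
time: 10.4
position: [0.6374, -0.1737, 0.3721]
tool_rot: [1.11, 1.27, -1.11]
ft_force: [-0.1, -0.3, -0.3]
grip_width: 0.454
t 10.40 tcp [ 0.6374 -0.1737  0.3721] grasp [ 0.6374 -0.1737  0.2081]
 toolx [ 0.  0. -1.] tooly [0.991 0.134 0.   ] f [-0.1 -0.3 -0.3] w 39.5
```

View pics/s6.png

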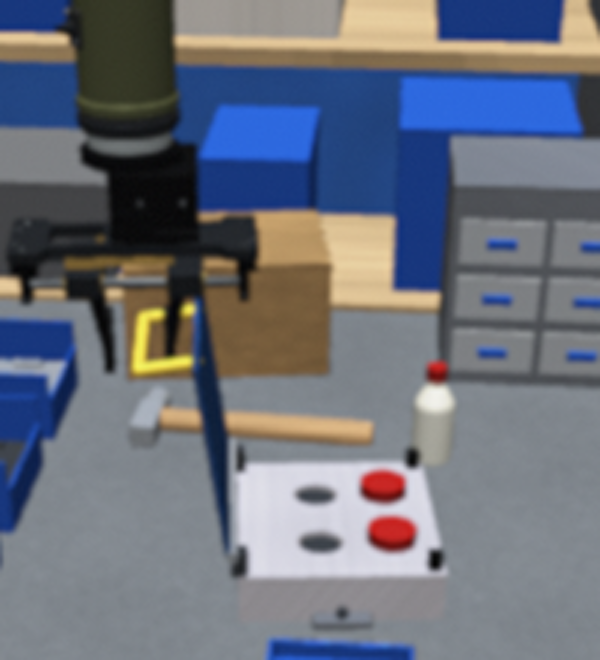

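The cover stands at about 1.70 rad and the fingers are clear of the bar. Rising and backing out over the cover.

```bash

python3 -m crank '[-50,0,0,0,0,0,60, -50,0,0,0,0,0,60, 0,-30,0,0,0,0,60, 0,-60,0,0,0,0,60, 0,-60,0,0,0,0,60]'
python3 - <<'E'
from h import *
st();print(ctrl.get_state()["joint_positions"])
for n in("side","top"):
    ctrl.get_image(n)
    for t,z in[("plug1",.040),("bore1",.044),("bushing1",.002)]:
        for d in ctrl.mark_of(n,t)[:7]: print(n,t,round(d["confidence"],2),np.round(d["at"],1),onz(n,d["at"],z).round(4))
shot("top","t6",(200,160,460,310),3);shot("side","s7",(240,60,440,260),3)
E
```

```text
time: 11.08
position: [0.4873, -0.1942, 0.4719]
tool_rot: [1.109, 1.269, -1.111]
ft_force: [-0.6, -1.2, 1.2]
grip_width: 0.689
t 11.07 tcp [ 0.4873 -0.1942  0.4719] grasp [ 0.4873 -0.1944  0.3079]
 toolx [-0.    -0.001 -1.   ] tooly [ 0.991  0.134 -0.   ] f [-0.6 -1.2  1.2] w 60.0
[-0.37094365  0.01222866  0.71276754  1.67666745 -0.00716837  1.45566845
  0.47662997]
side plug1 0.76 [368.5 220.7] [ 0.4307 -0.1587  0.04  ]
side plug1 0.47 [366.2 204.3] [ 0.4382 -0.2408  0.04  ]
side bore1 0.91 [369.5 205.8] [ 0.4294 -0.2268  0.044 ]
side bore1 0.82 [344.1 203.6] [ 0.497  -0.2324  0.044 ]
side bore1 0.6 [368.4 217.8] [ 0.4313 -0.1662  0.044 ]
side bore1 0.57 [344.9 218. ] [ 0.4908 -0.1599  0.044 ]
side bushing1 0.92 [307.6 310.9] [0.5505 0.1468 0.002 ]
side bushing1 0.91 [244.1 290.4] [0.6976 0.0938 0.002 ]
side bushing1 0.79 [300.5 347.5] [0.5519 0.2502 0.002 ]
side bushing1 0.75 [356.  343.7] [0.4463 0.2306 0.002 ]
side bushing1 0.57 [223.2 336.7] [0.7071 0.2358 0.002 ]
side bushing1 0.56 [218.7 381.7] [0.6865 0.345  0.002 ]
top plug1 0.4 [469.9 232.4] [ 0.55   -0.4008  0.04  ]
top bore1 0.93 [386.4 252.2] [ 0.4902 -0.1557  0.044 ]
top bore1 0.88 [388.3 274.7] [ 0.4255 -0.1603  0.044 ]
top bore1 0.84 [415.6 248.1] [ 0.5024 -0.2399  0.044 ]
top bushing1 0.73 [284.7 233.3] [0.5519 0.14   0.002 ]
top bushing1 0.59 [254.9 176.4] [0.7277 0.235  0.002 ]
top bushing1 0.48 [249.7 235.7] [0.5441 0.2441 0.002 ]
top bushing1 0.48 [215.7 186.8] [0.6949 0.354  0.002 ]
top bushing1 0.47 [257.3 271.8] [0.4365 0.2181 0.002 ]
top bushing1 0.43 [303.8 184.5] [0.7023 0.0857 0.002 ]
top bushing1 0.19 [402.1 185.5] [ 0.7007 -0.2109  0.002 ]
```

View pics/t6.png

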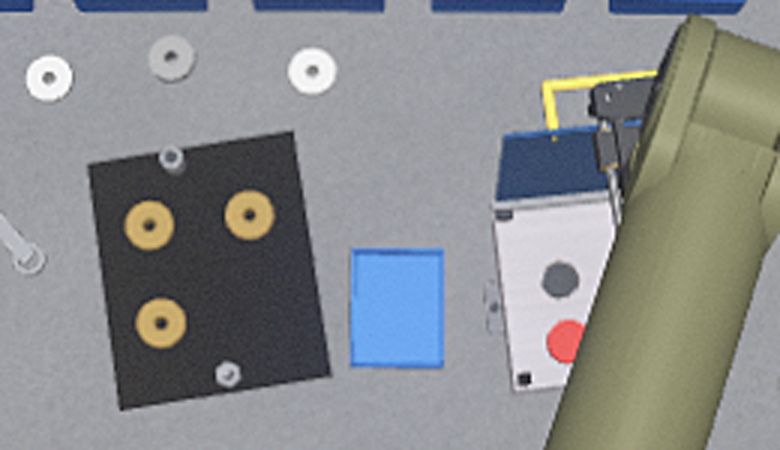

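View pics/s7.png

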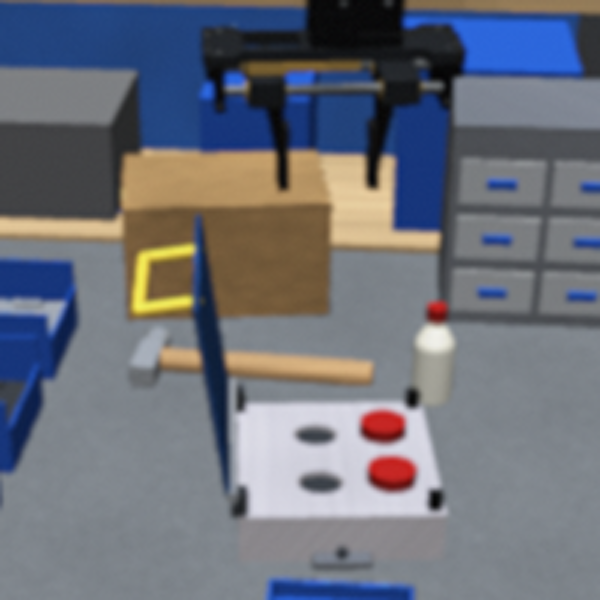

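```bash
cat > seg.py <<'E'
from h import *
def circles(n,kind,plane,minA=40,box=None,show=False):
    im=ctrl.get_image(n);hsv=cv2.cvtColor(im,cv2.COLOR_RGB2HSV)
    if kind=="red": m=((hsv[...,0]<8)|(hsv[...,0]>172))&(hsv[...,1]>140)&(hsv[...,2]>90)
    if kind=="bronze": m=(hsv[...,0]>10)&(hsv[...,0]<28)&(hsv[...,1]>85)&(hsv[...,2]>70)
    if kind=="dark": m=(hsv[...,2]<150)
    m=m.astype(np.uint8)
    if box: k=np.zeros_like(m);k[box[1]:box[3],box[0]:box[2]]=1;m&=k
    out=[]
    cs,_=cv2.findContours(m,cv2.RETR_EXTERNAL,cv2.CHAIN_APPROX_NONE)
    for c in cs:
        A=cv2.contourArea(c)
        if A<minA: continue
        pts=np.array([onz(n,p[0],plane) for p in c])[:,:2]
        f=least_squares(lambda q:np.hypot(*(pts-q[:2]).T)-q[2],[*pts.mean(0),.02],loss="soft_l1",f_scale=.001).x
        out.append((c.reshape(-1,2).mean(0).round(1),A,f.round(4)))
    return out
E
python3 - <<'E'
from seg import *
for n in("top","side"):
    b={"top":(200,190,450,300),"side":(240,180,420,370)}[n]
    for o in circles(n,"red",.056,30,b): print(n,"red",*o)
    for o in circles(n,"bronze",.026,30,b): print(n,"bz",*o)
b={"top":(372,236,400,270),"side":(330,195,360,226)}
for n in b:
    for o in circles(n,"dark",.044,20,b[n]): print(n,"bore",*o)
E
```

```text
top red [388.3 273.3] 102.5 [ 0.4279 -0.1596  0.0169]
top bz [253.2 267.3] 200.5 [0.4467 0.2272 0.0233]
top bz [249.3 234.7] 194.5 [0.5426 0.2416 0.0233]
top bz [282.8 231.3] 193.5 [0.5532 0.1438 0.0232]
side red [370.2 217.3] 108.5 [ 0.4271 -0.1495  0.0211]
side red [367.2 201.4] 92.5 [ 0.4357 -0.2287  0.021 ]
side bz [306.  338.6] 450.0 [0.5411 0.2483 0.0269]
side bz [356.8 336.3] 451.5 [0.4452 0.2338 0.0272]
side bz [306.7 304.3] 370.5 [0.5515 0.1525 0.0281]
side bz [339.5 182.9] 251.0 [ 0.5158 -0.3809  0.0421]
top bore [398.  263.9] 20.0 [ 0.4709 -0.136   0.0555]
top bore [386.3 253.1] 92.5 [ 0.4877 -0.1557  0.0157]
side bore [346.3 220.4] 54.5 [ 0.4867 -0.1487  0.0142]
side bore [344.7 204.7] 42.5 [ 0.4952 -0.2274  0.0139]
```

```bash

python3 - <<'E'
from h import *
st();go((.428,-.161,.065),(np.cos(.123),np.sin(.123),0))
E
```

```text
t 11.88 tcp [ 0.489  -0.1938  0.4719] grasp [ 0.4889 -0.1938  0.3079]
 toolx [-0. -0. -1.] tooly [ 0.991  0.134 -0.   ] f [-0.4  0.3 -0.2] w 60.0
shift(tool now) mm [242.9 -56.  -40.7] shift in final tool axes [242.9 -56.5 -40. ] turn [0.011 0.    0.   ]
```

```bash

python3 -m crank '[40,-28,-20,0.01,0,0,60, 50,-28,-20,0,0,0,60, 50,0,0,0,0,0,60, 50,0,0,0,0,0,60, 0,0,0,0,0,0,60]' 10
python3 - <<'E'
from h import *
st();go((.428,-.161,.065),(np.cos(.123),np.sin(.123),0))
shot("side","s8",(300,110,440,250),4);shot("top","t8",(320,200,460,310),5)
E
```

```text
time: 12.5
position: [0.4264, -0.1608, 0.2794]
tool_rot: [1.115, 1.271, -1.123]
ft_force: [-0.2, 0.2, 0.4]
grip_width: 0.691
t 12.50 tcp [ 0.4264 -0.1608  0.2794] grasp [ 0.4251 -0.1608  0.1154]
 toolx [-0.007  0.    -1.   ] tooly [ 0.992  0.123 -0.007] f [-0.2  0.2  0.4] w 60.1
shift(tool now) mm [50.4  2.   0.4] shift in final tool axes [50.4  1.6  0.4] turn [ 0.    -0.001  0.007]
```

View pics/s8.png

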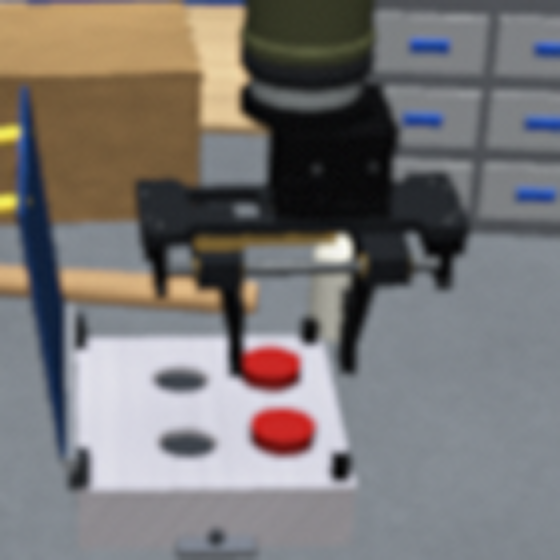

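View pics/t8.png

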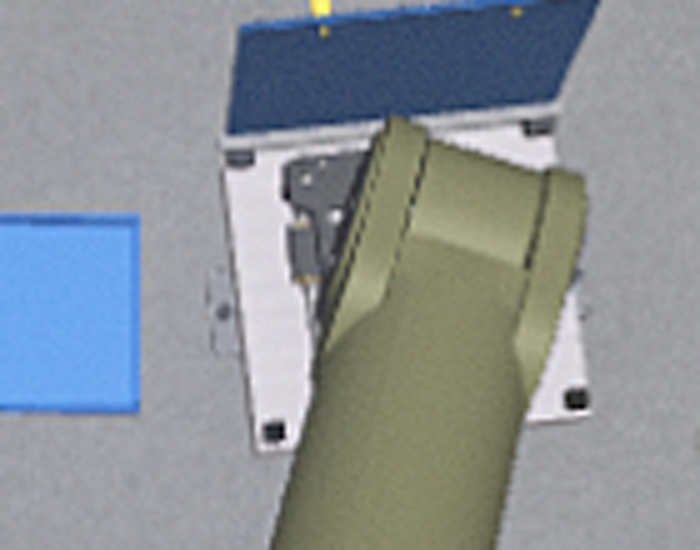

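The fingers are above the near plug, lined up in x. Going down and gripping.

```bash

python3 -m crank '[25,0.5,0,0,0,0,60, 15,0,0,0,0,0,60, 10,0,0,0,0,0,60, 0,0,0,0,0,0,60, 0,0,0,0,0,0,35]' 10
python3 -m crank '[0,0,0,0,0,0,30, 0,0,0,0,0,0,30, 0,0,0,0,0,0,30, 0,0,0,0,0,0,30, 0,0,0,0,0,0,30]' 10
python3 - <<'E'
from h import *
st()
shot("side","s9",(300,110,440,250),4)
E
```

```text
time: 13.22
position: [0.429, -0.1614, 0.2326]
tool_rot: [1.118, 1.264, -1.117]
ft_force: [0.1, -0.1, 1.2]
grip_width: 0.637
time: 13.85
position: [0.4289, -0.1613, 0.2324]
tool_rot: [1.118, 1.265, -1.117]
ft_force: [0.3, 0.5, 5.4]
grip_width: 0.477
t 13.85 tcp [ 0.4289 -0.1613  0.2324] grasp [ 0.429  -0.1613  0.0684]
 toolx [ 0.001  0.    -1.   ] tooly [0.992 0.124 0.001] f [0.3 0.5 5.4] w 41.5
```

View pics/s9.png

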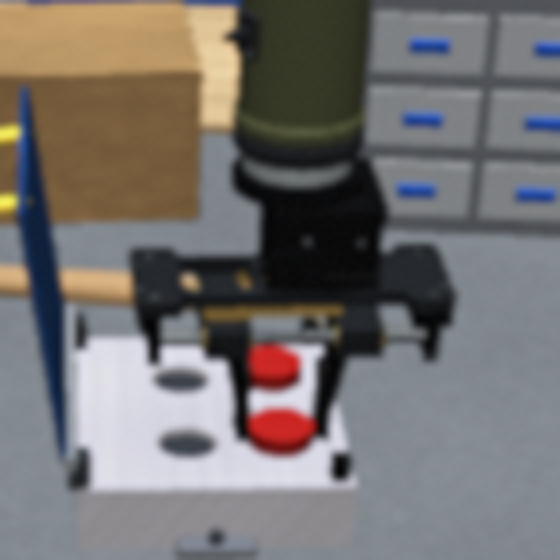

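```bash

python3 -m crank '[-20,0,0,0,0,0,30, -40,0,0,0,0,0,30, -40,20,-40,0,0,0,30, 0,28,-59,0,0,0,30, 0,27,-59,0,0,0,30]' 10
python3 - <<'E'
from h import *
st();go((.484,.005,.044))
shot("side","s10",(260,110,440,290),4)
E
```

```text
time: 14.52
position: [0.4822, 0.0013, 0.3325]
tool_rot: [1.119, 1.264, -1.116]
ft_force: [-0.3, -1.3, -0.2]
grip_width: 0.476
t 14.53 tcp [0.4822 0.0013 0.3325] grasp [0.4825 0.0015 0.1685]
 toolx [ 0.002  0.001 -1.   ] tooly [0.992 0.123 0.002] f [-0.3 -1.3 -0.2] w 41.4
shift(tool now) mm [124.5   2.   -3.3] shift in final tool axes [124.5   2.2  -3.4] turn [ 0.    -0.001 -0.002]
```

View pics/s10.png

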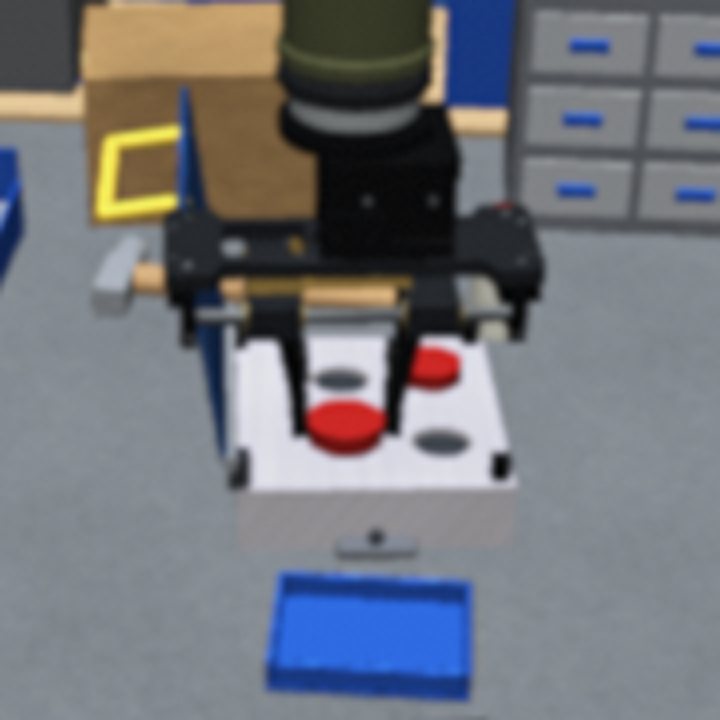

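Plug held. Lowering it over the rear half of the tray.

```bash

python3 -m crank '[40,2,-3,0,0,0,30, 40,0,0,0,0,0,30, 30,0,0,0,0,0,30, 13,0,0,0,0,0,30, 0,0,0,0,0,0,30]' 10
python3 - <<'E'
from h import *
st()
shot("side","s11",(260,110,440,290),4)
E
```

```text
time: 15.2
position: [0.4832, 0.0029, 0.2085]
tool_rot: [1.116, 1.266, -1.119]
ft_force: [-0.3, 0.0, -0.8]
grip_width: 0.478
t 15.20 tcp [0.4832 0.0029 0.2085] grasp [0.4829 0.0028 0.0445]
 toolx [-0.002 -0.001 -1.   ] tooly [ 0.992  0.123 -0.002] f [-0.3  0.  -0.8] w 41.6
```

View pics/s11.png

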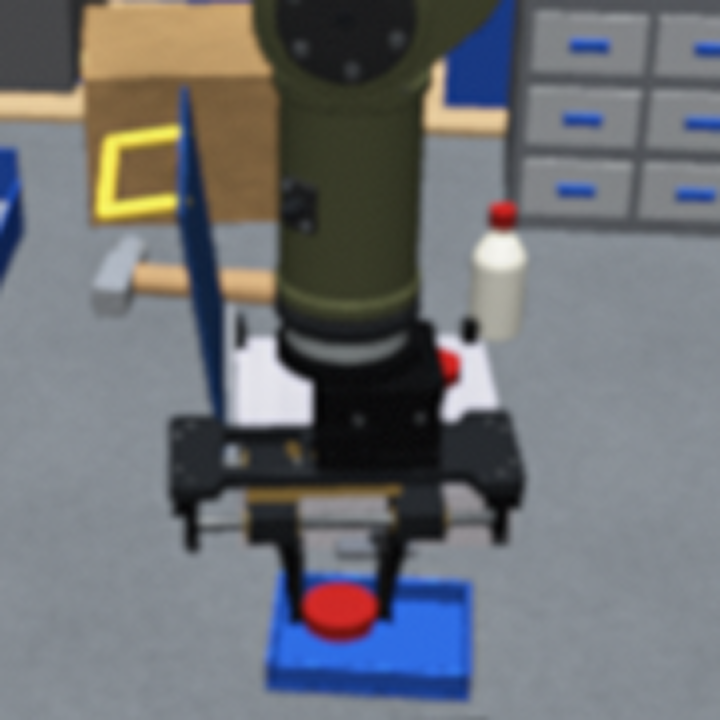

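```bash

python3 -m crank '[0,0,0,0,0,0,56, 0,0,0,0,0,0,56, 0,0,0,0,0,0,56, -50,0,0,0,0,0,60, -60,0,0,0,0,0,60]' 10
python3 - <<'E'
from h import *
st();go((.438,-.241,.067))
shot("side","s12",(260,110,440,290),4)
E
```

```text
time: 15.88
position: [0.4829, 0.0031, 0.3196]
tool_rot: [1.116, 1.267, -1.12]
ft_force: [2.4, 0.3, 0.9]
grip_width: 0.682
t 15.88 tcp [0.4829 0.0031 0.3196] grasp [0.4825 0.0029 0.1556]
 toolx [-0.002 -0.001 -1.   ] tooly [ 0.992  0.124 -0.003] f [2.4 0.3 0.9] w 59.3
shift(tool now) mm [ 88.9 -74.5 236.6] shift in final tool axes [ 88.6 -74.7 236.6] turn [0.    0.001 0.003]
```

View pics/s12.png

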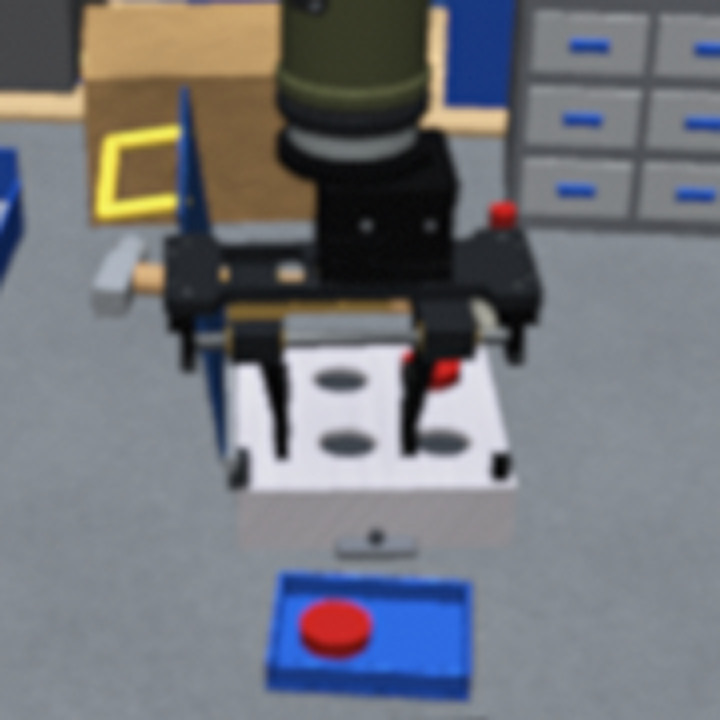

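```bash

python3 -m crank '[0,-40,40,0,0,0,60, 0,-34.5,50,0,0,0,60, 0,0,55,0,0,0,60, 0,0,55,0,0,0,60, 20,0,36.5,0,0,0,60]' 10
python3 -m crank '[35,0,0,0,0,0,60, 25,0,0,0,0,0,60, 8.5,0,0,0,0,0,60, 0,0,0,0,0,0,40, 0,0,0,0,0,0,40]' 10
python3 - <<'E'
from h import *
st();go((.438,-.241,.067))
shot("side","s13",(300,110,440,250),4)
E
```

```text
time: 16.55
position: [0.4393, -0.2438, 0.3008]
tool_rot: [1.12, 1.26, -1.116]
ft_force: [-0.1, 0.6, -1.1]
grip_width: 0.689
time: 17.18
position: [0.4394, -0.241, 0.2317]
tool_rot: [1.118, 1.264, -1.116]
ft_force: [0.5, 0.1, -0.8]
grip_width: 0.542
t 17.18 tcp [ 0.4394 -0.241   0.2317] grasp [ 0.4398 -0.2411  0.0677]
 toolx [ 0.002 -0.    -1.   ] tooly [0.992 0.124 0.002] f [ 0.5  0.1 -0.8] w 47.1
shift(tool now) mm [ 0.7 -1.4 -0.2] shift in final tool axes [ 0.7 -1.4 -0.2] turn [-0.     0.    -0.002]
```

View pics/s13.png

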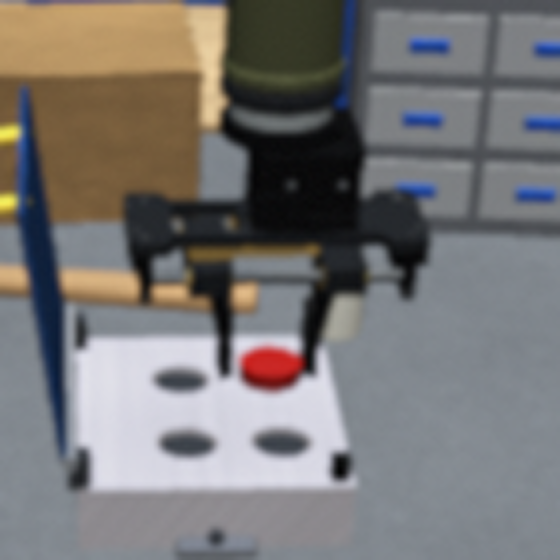

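```bash

python3 -m crank '[0,-1,0,0,0,0,30, 0,0,0,0,0,0,30, 0,0,0,0,0,0,30, 0,0,0,0,0,0,30, -20,0,0,0,0,0,30]' 10
python3 -m crank '[-50,0,0,0,0,0,30, -30,0,-20,0,0,0,30, 0,0,-50,0,0,0,30, 0,0,-60,0,0,0,30, 0,0,-50,0,0,0,30]' 10
python3 - <<'E'
from h import *
st();go((.432,.004,.044))
shot("side","s14",(260,110,440,290),4)
E
```

```text
time: 17.85
position: [0.4375, -0.2405, 0.25]
tool_rot: [1.117, 1.267, -1.118]
ft_force: [-0.9, -0.7, 0.6]
grip_width: 0.476
time: 18.48
position: [0.4151, -0.0601, 0.331]
tool_rot: [1.119, 1.265, -1.114]
ft_force: [1.3, 1.0, -1.3]
grip_width: 0.476
t 18.48 tcp [ 0.4151 -0.0601  0.331 ] grasp [ 0.4155 -0.0598  0.167 ]
 toolx [ 0.002  0.002 -1.   ] tooly [0.992 0.125 0.002] f [ 1.3  1.  -1.3] w 41.5
shift(tool now) mm [123.1  24.4 -61.3] shift in final tool axes [123.   24.7 -61.5] turn [ 0.    -0.001 -0.002]
```

View pics/s14.png

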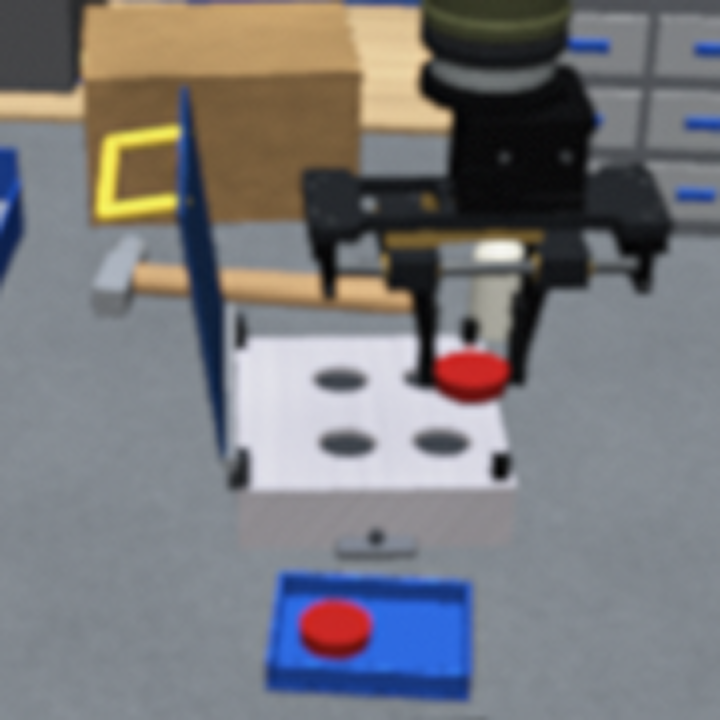

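```bash

python3 -m crank '[20,13,-31,0,0,0,30, 40,12,-30.5,0,0,0,30, 40,0,0,0,0,0,30, 23,0,0,0,0,0,30, 0,0,0,0,0,0,30]' 10
python3 - <<'E'
from h import *
st()
shot("side","s15",(260,110,440,290),4)
E
```

```text
time: 19.15
position: [0.4325, 0.0017, 0.2066]
tool_rot: [1.116, 1.266, -1.119]
ft_force: [0.4, -0.5, -0.4]
grip_width: 0.477
t 19.15 tcp [0.4325 0.0017 0.2066] grasp [0.4323 0.0015 0.0426]
 toolx [-0.002 -0.001 -1.   ] tooly [ 0.992  0.124 -0.002] f [ 0.4 -0.5 -0.4] w 41.5
```

View pics/s15.png

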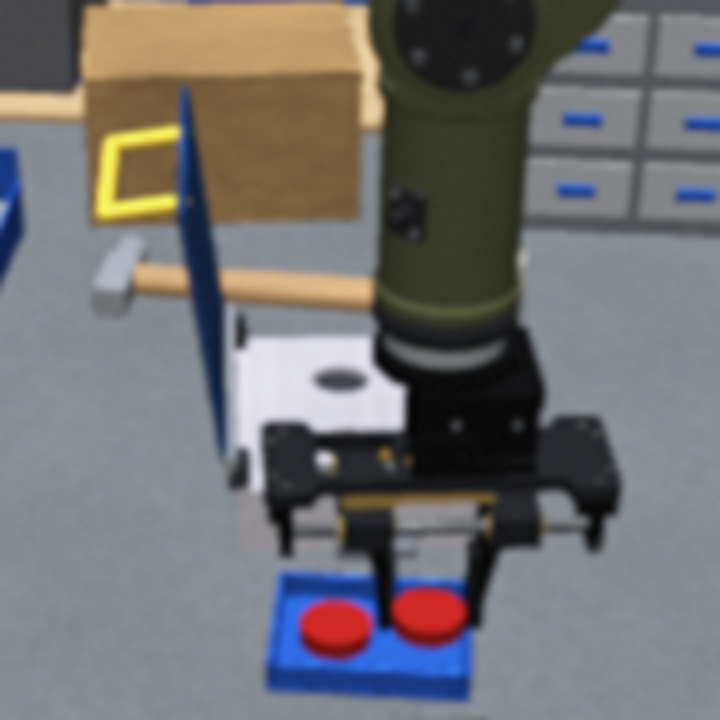

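```bash

python3 -m crank '[0,0,0,0,0,0,50, 0,0,0,0,0,0,50, 0,0,0,0,0,0,50, -50,0,0,0,0,0,60, -60,0,-40,0,0,0,60]' 10
python3 -m crank '[0,0,-50,0,0,0,60, 0,0,-50,-0.18,0,0,60, 0,0,0,-0.18,0,0,60, 0,0,0,-0.18,0,0,60, 0,0,0,-0.18,0,0,60]' 10
python3 - <<'E'
from seg import *
st();go((.447,.2275,.0355),(-.123,.992,0))
for n in("side","top"):
    ctrl.get_image(n)
    for d in ctrl.mark_of(n,"bushing1")[:7]: print(n,round(d["confidence"],2),np.round(d["at"],1),onz(n,d["at"],.002).round(4))
for o in circles("top","bronze",.026,30,(200,190,320,300)): print("bz",*o)
for o in circles("top","red",.016,30,(300,190,420,300)): print("red",*o)
shot("top","t16",(200,160,460,310),3);shot("side","s16",(240,150,420,370),3)
E
```

```text
time: 19.82
position: [0.4284, 0.0344, 0.3107]
tool_rot: [1.12, 1.263, -1.122]
ft_force: [0.9, 2.1, -0.0]
grip_width: 0.668
time: 20.45
position: [0.416, 0.1355, 0.3098]
tool_rot: [0.564, 1.496, -0.563]
ft_force: [1.0, 0.3, 0.2]
grip_width: 0.685
t 20.45 tcp [0.416  0.1355 0.3098] grasp [0.4161 0.1355 0.1458]
 toolx [ 0.  0. -1.] tooly [0.66  0.751 0.   ] f [1.  0.3 0.2] w 59.6
shift(tool now) mm [110.4  89.5 -37.4] shift in final tool axes [110.3  87.5  42.1] turn [-0.844  0.    -0.   ]
side 0.92 [302.  345.5] [0.5497 0.2448 0.002 ]
side 0.69 [223.5 336.1] [0.707  0.2341 0.002 ]
side 0.64 [389.6 430.8] [0.3849 0.4168 0.002 ]
side 0.6 [243.4 290.7] [0.699 0.095 0.002]
side 0.56 [353.5 339.4] [0.4516 0.2197 0.002 ]
side 0.56 [216.1 385.1] [0.6891 0.3528 0.002 ]
side 0.55 [309.2 310.2] [0.5474 0.1444 0.002 ]
top 0.65 [215.4 185.4] [0.6993 0.3552 0.002 ]
top 0.58 [306.3 181.5] [0.7117 0.0783 0.002 ]
top 0.55 [247.6 235.2] [0.5455 0.2505 0.002 ]
top 0.55 [282.7 232. ] [0.5558 0.146  0.002 ]
top 0.53 [254.7 178. ] [0.7226 0.2354 0.002 ]
bz [248.6 232.3] 108.0 [0.5493 0.2442 0.0182]
bz [284.8 230. ] 107.5 [0.5567 0.1385 0.0186]
red [331.1 272.9] 120.0 [0.4336 0.0019 0.018 ]
red [331. 255.] 122.0 [0.4856 0.0025 0.0182]
```

View pics/t16.png

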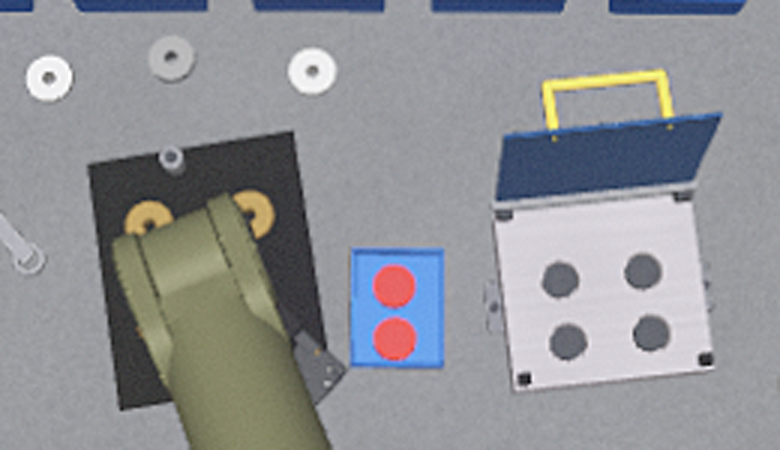

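View pics/s16.png

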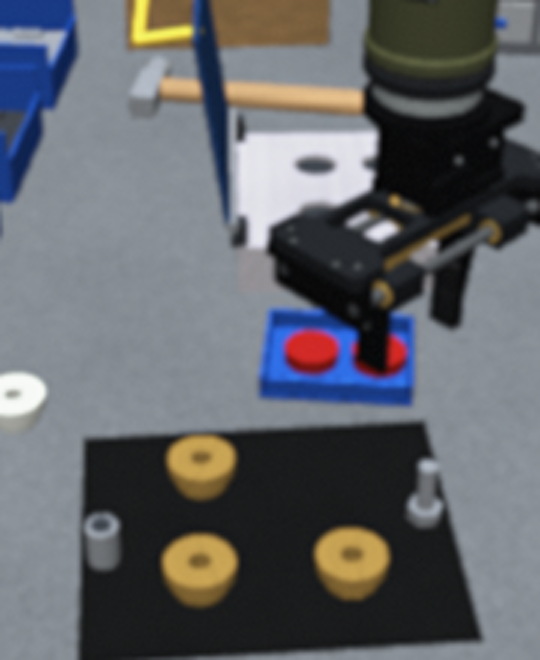

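Both plugs are in the tray (top (331,255) and (331,273)), all four bores are open, and the bushings are where they were. Measuring the bores precisely now.

```bash

python3 - <<'E'
from seg import *
from fit import hpt
im=ctrl.get_image("top");g=cv2.cvtColor(im,cv2.COLOR_RGB2GRAY).astype(float)
guess=[(386.5,253),(414.3,250.3),(389,274),(417,271)]; loc=[(.015,.04),(.015,-.04),(-.045,.04),(-.045,-.04)]
P3=[]
for u in guess:
    x0,y0=int(u[0])-10,int(u[1])-10;c=g[y0:y0+21,x0:x0+21];hi=np.percentile(c,85);w=np.clip((hi-c)/(hi-c.min())-.15,0,1)
    n,l=cv2.connectedComponents((w>.2).astype(np.uint8));w=w*(l==l[10,10])
    yy,xx=np.mgrid[y0:y0+21,x0:x0+21];uv=((w*xx).sum()/w.sum(),(w*yy).sum()/w.sum());P3.append(onz("top",uv,.044));print(np.round(uv,2),w.sum().round(1),P3[-1].round(4))
P3=np.array(P3)
r=least_squares(lambda q:np.concatenate([hpt(q,(*a,.044))[:2]-p[:2] for a,p in zip(loc,P3)]),[.476,-.196,.123])
print(r.x.round(4),(r.fun*1e3).round(1))
for a in loc: print(a,hpt(r.x,(*a,.044)).round(4))
E
```

```text
[386.34 252.98] 76.6 [ 0.4879 -0.1555  0.044 ]
[413.76 250.22] 67.3 [ 0.4962 -0.2344  0.044 ]
[388.89 273.73] 74.4 [ 0.4283 -0.162   0.044 ]
[416.51 270.84] 66.9 [ 0.4369 -0.241   0.044 ]
[ 0.4772 -0.1966  0.1074] [-0.   0.3  0.2 -0.4 -0.1  0.3 -0.1 -0.3]
(0.015, 0.04) [ 0.4879 -0.1552  0.044 ]
(0.015, -0.04) [ 0.4964 -0.2348  0.044 ]
(-0.045, 0.04) [ 0.4282 -0.1617  0.044 ]
(-0.045, -0.04) [ 0.4368 -0.2412  0.044 ]
```

```bash

python3 -m crank '[0,45,-19,-0.17,0,0,60, 0,45,-2,-0.17,0,0,60, 0,0,0,-0.17,0,0,60, 0,0,0,-0.17,0,0,60, 0,0,0,-0.15,0,0,60]' 40
python3 - <<'E'
from h import *
st();go((.446,.2272,.0355),(-.107,.994,0))
E
```

```text
time: 21.52
position: [0.4539, 0.2211, 0.3093]
tool_rot: [-0.085, 1.569, 0.084]
ft_force: [0.1, 0.1, -0.2]
grip_width: 0.689
t 21.52 tcp [0.4539 0.2211 0.3093] grasp [0.4539 0.221  0.1453]
 toolx [-0. -0. -1.] tooly [-0.108  0.994 -0.   ] f [ 0.1  0.1 -0.2] w 59.9
shift(tool now) mm [109.8   7.   -7.2] shift in final tool axes [109.8   6.9  -7.2] turn [ 0. -0.  0.]
```

```bash

python3 -m crank '[20,7,-7,0,0,0,75, 30,0,0,0,0,0,75, 10,0,0,0,0,0,75, 0,0,0,0,0,0,75, 0,0,0,0,0,0,75]' 40
python3 - <<'E'
from h import *
st();go((.446,.2272,.0355),(-.107,.994,0))
shot("top","t17",(200,180,330,310),4);shot("side","s17",(240,200,420,370),4)
E
```

```text
time: 22.15
position: [0.4468, 0.2273, 0.2506]
tool_rot: [-0.08, 1.568, 0.081]
ft_force: [0.9, -0.1, -0.3]
grip_width: 0.856
t 22.15 tcp [0.4468 0.2273 0.2506] grasp [0.4471 0.2275 0.0866]
 toolx [ 0.002  0.001 -1.   ] tooly [-0.103  0.995  0.001] f [ 0.9 -0.1 -0.3] w 74.4
shift(tool now) mm [51.1 -0.1 -0.9] shift in final tool axes [51.1 -0.  -0.8] turn [-0.004  0.002 -0.001]
```

View pics/s17.png

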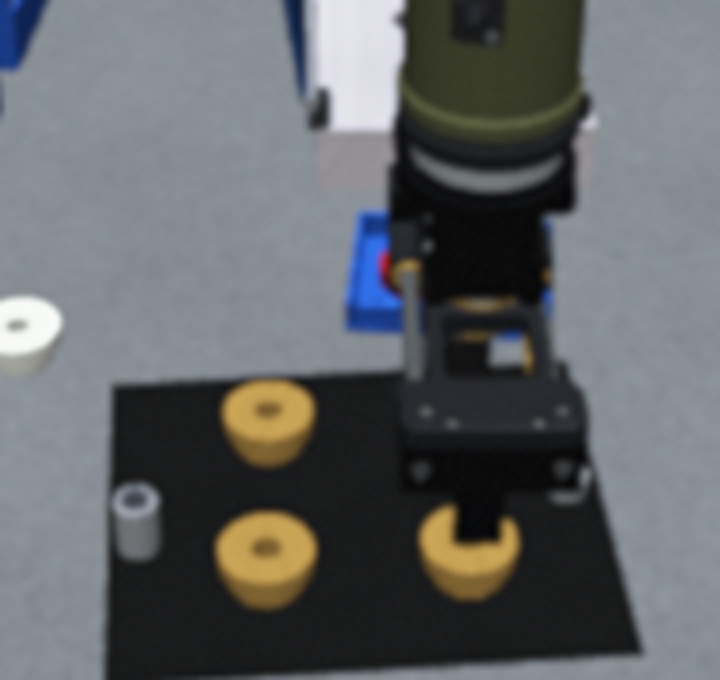

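```bash

python3 -m crank '[20,0,-0.8,0,0,0,75, 20,0,0,0,0,0,75, 11,0,0,0,0,0,75, 0,0,0,0,0,0,40, 0,0,0,0,0,0,40]' 40
python3 -m crank '[0,0,0,0,0,0,36, 0,0,0,0,0,0,36, 0,0,0,0,0,0,36, 0,0,0,0,0,0,36, 0,0,0,0,0,0,36]' 40
python3 - <<'E'
from h import *
st()
E
python3 -m crank '[-20,0,0,0,0,0,36, -40,0,0,0,0,0,36, -50,0,0,0,0,0,36, 0,0,0,0,0,0,36, 0,0,0,0,0,0,36]' 40
python3 - <<'E'
from h import *
st();
s,p,r=tool();gp=p+.164*r[:,0]
# expected collar top centre px if bushing centred on grasp: tips 1.5mm above collar underside
c=p+(.182+.0015-.010)*r[:,0]
print("expect collar-top centre side",proj("side",c).round(1),"top",proj("top",c).round(1))
go((.488,-.155,.12))
shot("side","s18",(240,150,420,330),4,[proj("side",c)[0]])
E
```

```text
time: 22.88
position: [0.4459, 0.2273, 0.1994]
tool_rot: [-0.08, 1.568, 0.082]
ft_force: [0.0, -0.2, -1.0]
grip_width: 0.714
time: 23.5
position: [0.4457, 0.2272, 0.1991]
tool_rot: [-0.081, 1.569, 0.081]
ft_force: [-0.5, -0.2, 5.2]
grip_width: 0.517
t 23.50 tcp [0.4457 0.2272 0.1991] grasp [0.4458 0.2273 0.0351]
 toolx [ 0.001  0.001 -1.   ] tooly [-0.103  0.995  0.001] f [-0.5 -0.2  5.2] w 45.0
time: 24.12
position: [0.4448, 0.2268, 0.3074]
tool_rot: [-0.082, 1.571, 0.081]
ft_force: [-0.3, 0.7, -2.1]
grip_width: 0.517
t 24.12 tcp [0.4448 0.2268 0.3074] grasp [0.4445 0.2267 0.1434]
 toolx [-0.002 -0.001 -1.   ] tooly [-0.103  0.995 -0.001] f [-0.3  0.7 -2.1] w 44.9
expect collar-top centre side [[359.6 290. ]] top [[247.7 262.8]]
shift(tool now) mm [  23.7 -384.2    3.6] shift in final tool axes [  23.4 -384.3    3.6] turn [-0.    -0.002  0.001]
```

View pics/s18.png

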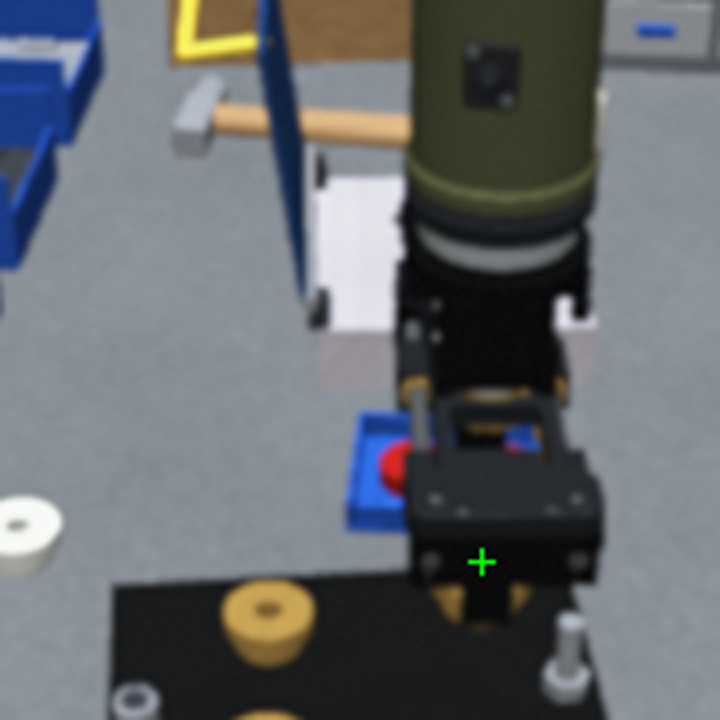

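Bushing 1 is held about centred under the marker at (482,562). The top camera, checked against the side one, puts the tool target for the rear +y bore at (0.487,-0.155).

```bash

python3 -m crank '[0,-40,0,0,0,0,36, 0,-55,0,0,0,0,36, 0,-60,0,0,0,0,36, 0,-60,1,0,0,0,36, 0,-60,1,0,0,0,36]' 50
python3 -m crank '[0,-55,0,0,0,0,36, 0,-40,0,0,0,0,36, 0,-14,0,0,0,0,36, 0,0,0,0,0,0,36, 0,0,0,0,0,0,36]' 50
python3 - <<'E'
from h import *
st();go((.487,-.1553,.0925),(-.107,.994,0))
shot("side","s19",(280,110,420,250),5)
E
```

```text
time: 24.8
position: [0.4749, -0.048, 0.3069]
tool_rot: [-0.081, 1.572, 0.081]
ft_force: [0.4, 0.5, -1.7]
grip_width: 0.512
time: 25.42
position: [0.487, -0.1528, 0.3078]
tool_rot: [-0.082, 1.571, 0.084]
ft_force: [-0.0, 0.1, -2.2]
grip_width: 0.512
t 25.43 tcp [ 0.487  -0.1528  0.3078] grasp [ 0.4868 -0.1526  0.1438]
 toolx [-0.001  0.001 -1.   ] tooly [-0.105  0.994  0.001] f [-0.   0.1 -2.2] w 44.5
shift(tool now) mm [51.3 -2.6 -0.2] shift in final tool axes [51.3 -2.5 -0.3] turn [-0.002 -0.001 -0.001]
```

View pics/s19.png

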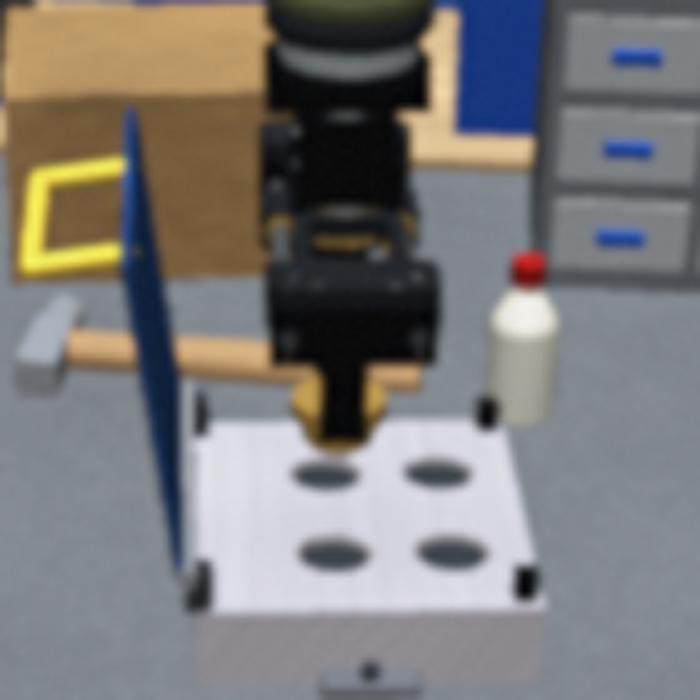

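```bash

python3 -m crank '[30,-2.5,0,0,0,0,36, 20,0,0,0,0,0,36, 8,0,0,0,0,0,36, 0,0,0,0,0,0,36, 0,0,0,0,0,0,36]' 60
python3 - <<'E'
from h import *
st();go((.487,-.1553,.0631),(-.107,.994,0))
shot("side","s20",(300,140,400,240),7)
E
```

```text
time: 26.1
position: [0.4878, -0.157, 0.2514]
tool_rot: [-0.081, 1.568, 0.081]
ft_force: [0.0, -1.0, -2.0]
grip_width: 0.512
t 26.10 tcp [ 0.4878 -0.157   0.2514] grasp [ 0.488  -0.157   0.0874]
 toolx [ 0.002  0.    -1.   ] tooly [-0.104  0.995 -0.   ] f [ 0. -1. -2.] w 44.5
shift(tool now) mm [24.3  1.8 -0.6] shift in final tool axes [24.3  1.8 -0.6] turn [-0.003  0.002  0.   ]
```

View pics/s20.png

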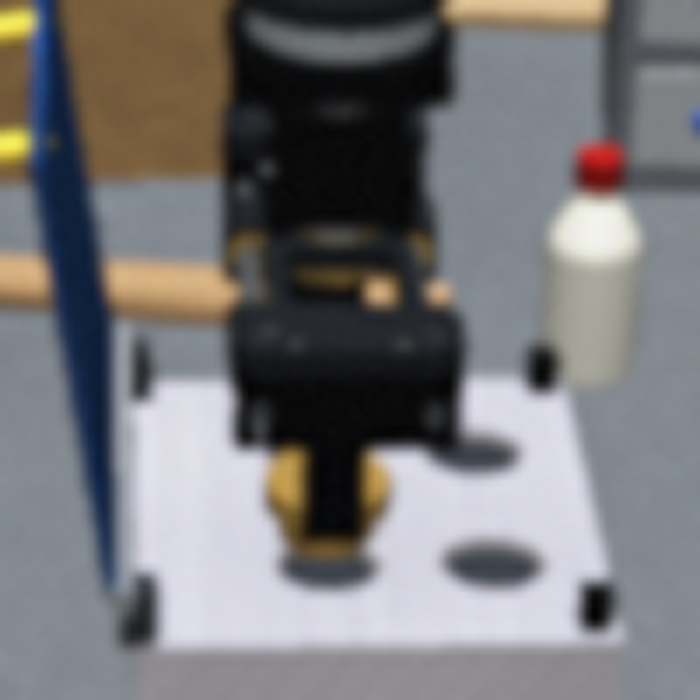

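```bash

python3 -m crank '[5,1.5,-0.6,0,0,0,36, 5,0,0,0,0,0,36, 2,0,0,0,0,0,36, 2,0,0,0,0,0,36, 0,0,0,0,0,0,36]' 60
python3 - <<'E'
from h import *
st();go((.487,-.1553,.0631),(-.107,.994,0))
E
```

```text
time: 26.78
position: [0.4865, -0.1558, 0.2364]
tool_rot: [-0.081, 1.569, 0.081]
ft_force: [-0.4, 0.0, -2.1]
grip_width: 0.511
t 26.77 tcp [ 0.4865 -0.1558  0.2364] grasp [ 0.4865 -0.1558  0.0724]
 toolx [-0. -0. -1.] tooly [-0.103  0.995 -0.   ] f [-0.4  0.  -2.1] w 44.4
shift(tool now) mm [9.3 0.4 0.6] shift in final tool axes [9.3 0.4 0.6] turn [-0.004 -0.     0.   ]
```

The foot is already 4.7 mm into the bore with no side force. Pressing now.

```bash

python3 -m crank '[2,0,0,0,0,0,36, 2,0,0,0,0,0,36, 2,0,0,0,0,0,36, 2,0,0,0,0,0,36, 1,0,0,0,0,0,36]' 60
python3 -m crank '[1,0,0,0,0,0,36, 0.5,0,0,0,0,0,36, 0.5,0,0,0,0,0,36, 0,0,0,0,0,0,36, 0,0,0,0,0,0,36]' 60
python3 - <<'E'
from h import *
st();shot("side","s21",(300,140,400,240),7)
E
```

```text
time: 27.4
position: [0.4867, -0.1559, 0.2284]
tool_rot: [-0.08, 1.569, 0.081]
ft_force: [-3.1, 0.9, 6.8]
grip_width: 0.508
time: 28.02
position: [0.4867, -0.156, 0.2271]
tool_rot: [-0.08, 1.569, 0.082]
ft_force: [-5.4, 1.2, 12.2]
grip_width: 0.51
t 28.02 tcp [ 0.4867 -0.156   0.2271] grasp [ 0.4867 -0.1558  0.0631]
 toolx [-0.     0.001 -1.   ] tooly [-0.103  0.995  0.001] f [-5.4  1.2 12.2] w 44.4
```

View pics/s21.png

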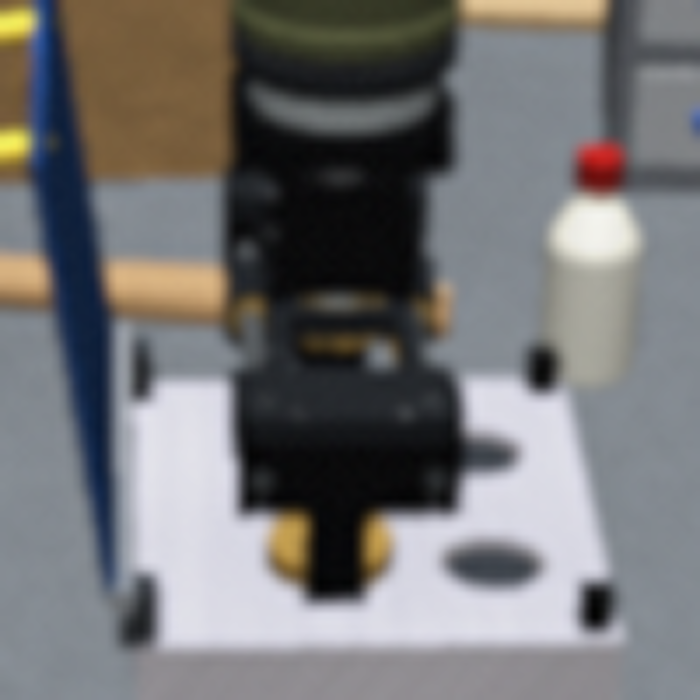

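```bash

python3 -m crank '[0.5,0,0,0,0,0,36, 0.5,0,0,0,0,0,36, 0,0,0,0,0,0,36, 0,0,0,0,0,0,36, 0,0,0,0,0,0,36]' 60
python3 - <<'E'
from h import *
st()
E
python3 -m crank '[-1,0,0,0,0,0,56, 0,0,0,0,0,0,56, 0,0,0,0,0,0,56, 0,0,0,0,0,0,56, -10,0,0,0,0,0,56]' 60
python3 - <<'E'
from h import *
st()
E
```

```text
time: 28.7
position: [0.4867, -0.1562, 0.227]
tool_rot: [-0.079, 1.569, 0.082]
ft_force: [-8.4, 2.6, 20.7]
grip_width: 0.512
t 28.70 tcp [ 0.4867 -0.1562  0.227 ] grasp [ 0.4867 -0.1559  0.063 ]
 toolx [-0.     0.002 -1.   ] tooly [-0.103  0.995  0.002] f [-8.4  2.6 20.7] w 44.5
time: 29.32
position: [0.4864, -0.1558, 0.2355]
tool_rot: [-0.081, 1.57, 0.081]
ft_force: [0.4, 0.5, -0.2]
grip_width: 0.641
t 29.32 tcp [ 0.4864 -0.1558  0.2355] grasp [ 0.4862 -0.1558  0.0715]
 toolx [-0.001 -0.    -1.   ] tooly [-0.103  0.995 -0.   ] f [ 0.4  0.5 -0.2] w 55.8
```

Bushing 1 meets a hard stop at the expected depth. Rising and looking again before the next one.

```bash

python3 -m crank '[-40,0,0,0,0,0,70, -40,20,0,0,0,0,70, 0,50,0,0,0,0,70, 0,50,0,0,0,0,70, 0,50,0,0,0,0,70]' 40
python3 - <<'E'
from seg import *
st();go((.5525,.1438,.0355),(-.107,.994,0))
for o in circles("top","bronze",.026,30,(200,190,320,300)): print("bz",*o)
for o in circles("top","bronze",.054,30,(370,230,440,290)): print("home",*o)
shot("top","t22",(200,160,460,310),3);shot("side","s22",(240,150,420,370),3)
E
```

```text
time: 29.95
position: [0.4686, 0.0149, 0.3162]
tool_rot: [-0.08, 1.568, 0.082]
ft_force: [-0.4, 0.0, -0.2]
grip_width: 0.803
t 29.95 tcp [0.4686 0.0149 0.3162] grasp [0.4688 0.015  0.1522]
 toolx [ 0.001  0.001 -1.   ] tooly [-0.103  0.995  0.001] f [-0.4  0.  -0.2] w 69.9
shift(tool now) mm [117.  119.5  96.5] shift in final tool axes [116.7 119.2  97.2] turn [-0.004  0.001 -0.001]
bz [249.3 234.7] 193.5 [0.5426 0.2414 0.0233]
bz [282.8 231.2] 195.5 [0.5536 0.1436 0.0235]
home [387.  252.6] 164.0 [ 0.4868 -0.156   0.0207]
```

View pics/t22.png

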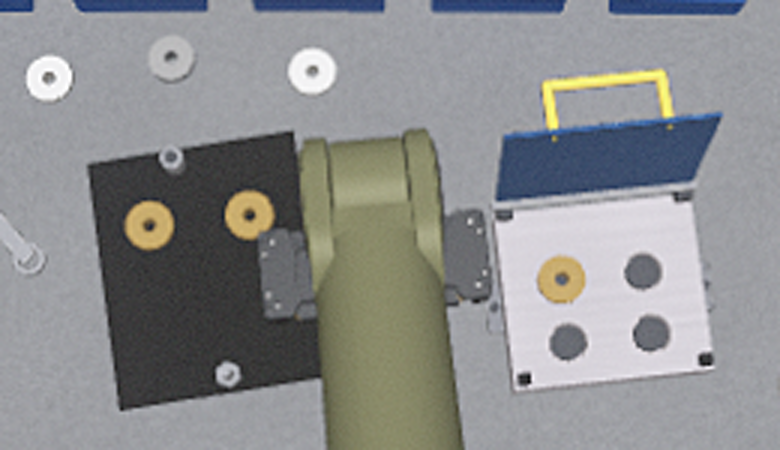

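View pics/s22.png

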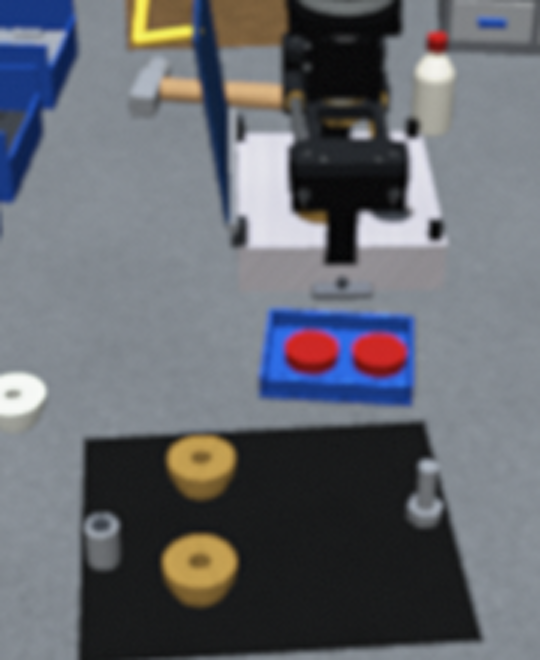

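Bushing 1 is home at top (387,253), and the other two haven't moved. Going for the one at (0.553,0.144).

```bash

python3 -m crank '[0,40,33,-0.004,0,0,75, 0,40,33,0,0,0,75, 10,39,31,0,0,0,75, 40,0,0,0,0,0,75, 10,0,0,0,0,0,75]' 40
python3 - <<'E'
from h import *
st();go((.5526,.1438,.0355),(-.107,.994,0))
shot("side","s23",(240,200,420,370),4)
E
```

```text
time: 30.78
position: [0.5523, 0.1403, 0.2532]
tool_rot: [-0.085, 1.574, 0.08]
ft_force: [-1.0, -0.8, -0.6]
grip_width: 0.859
t 30.77 tcp [0.5523 0.1403 0.2532] grasp [0.5516 0.1398 0.0892]
 toolx [-0.004 -0.003 -1.   ] tooly [-0.105  0.994 -0.003] f [-1.  -0.8 -0.6] w 74.8
shift(tool now) mm [53.7  3.6  0.9] shift in final tool axes [53.7  3.4  0.7] turn [-0.002 -0.005  0.003]
```

View pics/s23.png

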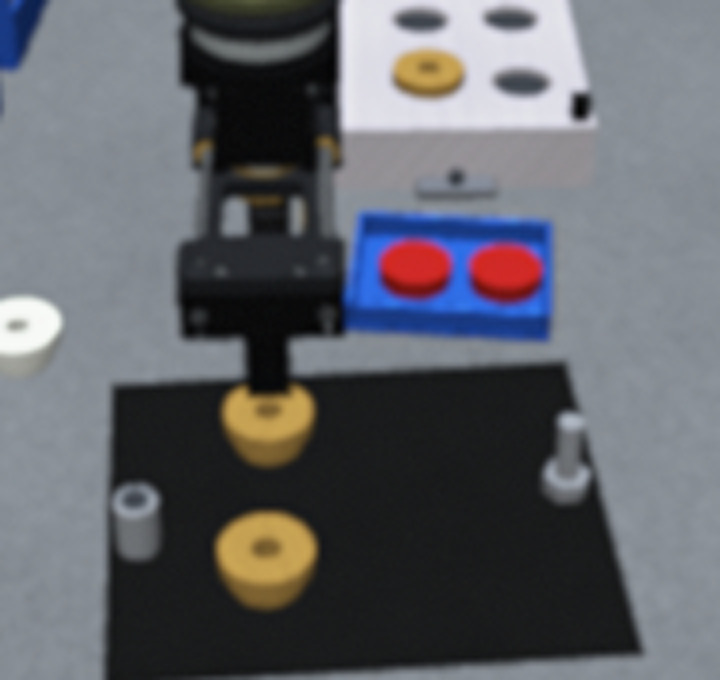

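```bash

python3 -m crank '[15,1,0,0,0,0,75, 15,0,0,0,0,0,75, 5,0,0,0,0,0,75, 0,0,0,0,0,0,75, 0,0,0,0,0,0,75]' 40
python3 - <<'E'
from h import *
st();go((.5526,.1438,.0353),(-.107,.994,0))
E
```

```text
time: 31.45
position: [0.553, 0.143, 0.2211]
tool_rot: [-0.084, 1.568, 0.084]
ft_force: [-0.3, -0.4, 0.1]
grip_width: 0.861
t 31.45 tcp [0.553  0.143  0.2211] grasp [0.5532 0.143  0.0571]
 toolx [ 0.001  0.    -1.   ] tooly [-0.107  0.994  0.   ] f [-0.3 -0.4  0.1] w 74.9
shift(tool now) mm [21.8  0.9 -0.3] shift in final tool axes [21.8  0.9 -0.3] turn [-0.     0.001 -0.   ]
```

```bash

python3 -m crank '[15,0.8,-0.4,0,0,0,75, 7,0,0,0,0,0,75, 0,0,0,0,0,0,60, 0,0,0,0,0,0,36, 0,0,0,0,0,0,36]' 40
python3 -m crank '[0,0,0,0,0,0,36, 0,0,0,0,0,0,36, 0,0,0,0,0,0,36, 0,0,0,0,0,0,36, 0,0,0,0,0,0,36]' 50
python3 - <<'E'
from h import *
st()
E
python3 -m crank '[-20,0,0,0,0,0,36, -40,0,0,0,0,0,36, -50,0,0,0,0,0,36, 0,-40,0,0,0,0,36, 0,-55,0,0,0,0,36]' 60
python3 - <<'E'
from h import *
st();go((.4953,-.2353,.1438))
shot("side","s24",(240,150,420,330),4)
E
```

```text
time: 32.08
position: [0.5525, 0.1437, 0.1989]
tool_rot: [-0.084, 1.569, 0.084]
ft_force: [0.4, 0.7, -0.3]
grip_width: 0.608
time: 32.7
position: [0.5524, 0.1438, 0.1989]
tool_rot: [-0.084, 1.569, 0.085]
ft_force: [-0.9, -0.3, 2.3]
grip_width: 0.513
t 32.70 tcp [0.5524 0.1438 0.1989] grasp [0.5525 0.1439 0.0349]
 toolx [ 0.001  0.    -1.   ] tooly [-0.107  0.994  0.   ] f [-0.9 -0.3  2.3] w 44.6
time: 33.33
position: [0.5625, 0.0499, 0.3102]
tool_rot: [-0.086, 1.567, 0.089]
ft_force: [0.5, -0.3, -3.4]
grip_width: 0.508
t 33.33 tcp [0.5625 0.0499 0.3102] grasp [0.5628 0.0502 0.1462]
 toolx [ 0.002  0.001 -1.   ] tooly [-0.111  0.994  0.001] f [ 0.5 -0.3 -3.4] w 44.2
shift(tool now) mm [   1.9 -276.   -98.5] shift in final tool axes [   2.4 -276.   -98.5] turn [-0.     0.002 -0.001]
```

View pics/s24.png

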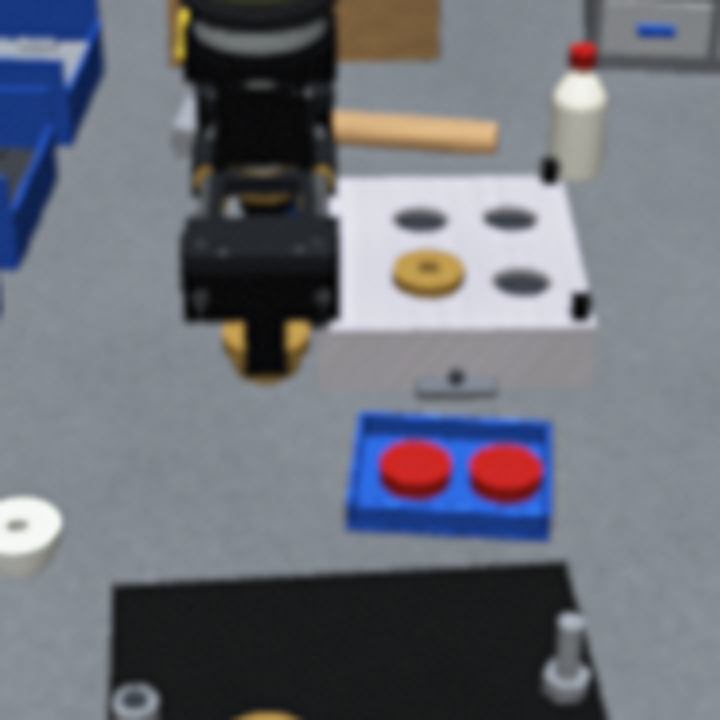

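Held. Moving in -x first to keep clear of the upright cover, then across.

```bash

python3 -m crank '[0,0,-48,0,0,0,36, 0,0,-50,0,0,0,36, 0,-55,0,0,0,0,36, 0,-60,0,0,0,0,36, 0,-60,0,0,0,0,36]' 60
python3 -m crank '[0,-60,0,0,0,0,36, 0,-30,0,0,0,0,36, 0,-11,0,0,0,0,36, 0,0,0,0,0,0,36, 0,0,0,0,0,0,36]' 60
python3 - <<'E'
from h import *
st();go((.4953,-.2353,.0874),(-.107,.994,0))
E
```

```text
time: 34.0
position: [0.4833, -0.1369, 0.3095]
tool_rot: [-0.084, 1.567, 0.086]
ft_force: [1.7, 0.3, -2.1]
grip_width: 0.51
time: 34.62
position: [0.4948, -0.2339, 0.3084]
tool_rot: [-0.085, 1.569, 0.087]
ft_force: [-1.4, 1.3, -2.1]
grip_width: 0.509
t 34.62 tcp [ 0.4948 -0.2339  0.3084] grasp [ 0.4948 -0.2336  0.1444]
 toolx [-0.     0.002 -1.   ] tooly [-0.109  0.994  0.002] f [-1.4  1.3 -2.1] w 44.3
shift(tool now) mm [57.  -1.6  0.3] shift in final tool axes [57.  -1.5  0.3] turn [ 0.002 -0.    -0.002]
```

```bash

python3 -m crank '[30,-0.5,0,0,0,0,36, 20,0,0,0,0,0,36, 7,0,0,0,0,0,36, 0,0,0,0,0,0,36, 0,0,0,0,0,0,36]' 60
python3 - <<'E'
from h import *
st();go((.4953,-.2353,.0724),(-.107,.994,0))
shot("side","s25",(300,130,400,230),7)
E
```

```text
time: 35.25
position: [0.495, -0.2364, 0.2523]
tool_rot: [-0.084, 1.568, 0.084]
ft_force: [0.2, 0.4, -2.0]
grip_width: 0.511
t 35.25 tcp [ 0.495  -0.2364  0.2523] grasp [ 0.4952 -0.2364  0.0883]
 toolx [ 0.001 -0.    -1.   ] tooly [-0.107  0.994 -0.   ] f [ 0.2  0.4 -2. ] w 44.5
shift(tool now) mm [15.9  1.   0.4] shift in final tool axes [15.9  1.   0.4] turn [-0.     0.001  0.   ]
```

View pics/s25.png

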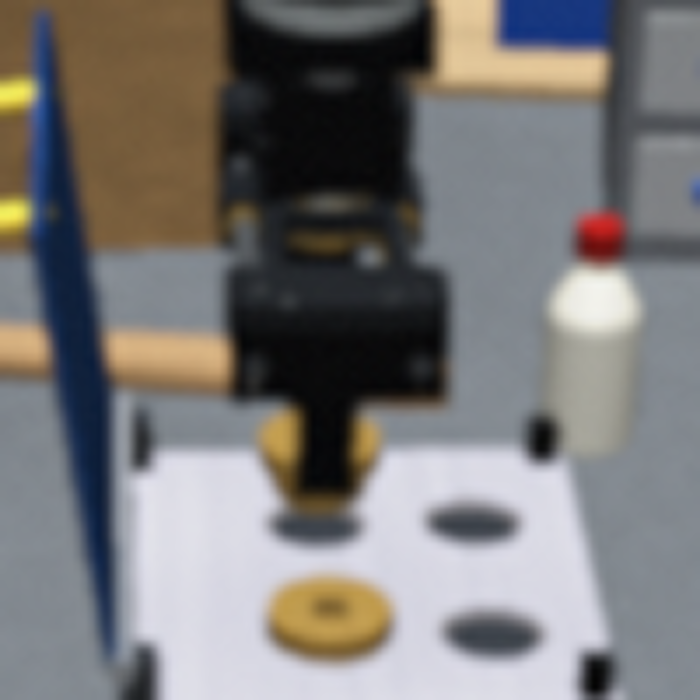

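```bash

python3 -m crank '[5,0.8,0.2,0,0,0,36, 5,0,0,0,0,0,36, 3,0,0,0,0,0,36, 2,0,0,0,0,0,36, 0,0,0,0,0,0,36]' 60
python3 -m crank '[2,0,0,0,0,0,36, 2,0,0,0,0,0,36, 2,0,0,0,0,0,36, 2,0,0,0,0,0,36, 1,0,0,0,0,0,36]' 60
python3 -m crank '[1,0,0,0,0,0,36, 0.5,0,0,0,0,0,36, 0.5,0,0,0,0,0,36, 0,0,0,0,0,0,36, 0,0,0,0,0,0,36]' 60
python3 - <<'E'
from h import *
st()
E
```

```text
time: 35.92
position: [0.4948, -0.2353, 0.2364]
tool_rot: [-0.084, 1.569, 0.084]
ft_force: [0.7, 0.1, -1.9]
grip_width: 0.51
time: 36.55
position: [0.495, -0.2355, 0.2287]
tool_rot: [-0.084, 1.568, 0.085]
ft_force: [-2.1, 1.7, 7.6]
grip_width: 0.507
time: 37.17
position: [0.495, -0.2356, 0.2269]
tool_rot: [-0.084, 1.568, 0.085]
ft_force: [-3.5, 1.2, 9.0]
grip_width: 0.509
t 37.17 tcp [ 0.495  -0.2356  0.2269] grasp [ 0.4951 -0.2354  0.0629]
 toolx [ 0.001  0.001 -1.   ] tooly [-0.107  0.994  0.001] f [-3.5  1.2  9. ] w 44.3
```

```bash

python3 -m crank '[0.5,0,0,0,0,0,36, 0.5,0,0,0,0,0,36, 0.5,0,0,0,0,0,36, 0,0,0,0,0,0,36, 0,0,0,0,0,0,36]' 60
python3 -m crank '[-1.5,0,0,0,0,0,56, 0,0,0,0,0,0,56, 0,0,0,0,0,0,56, 0,0,0,0,0,0,56, -10,0,0,0,0,0,56]' 60
python3 -m crank '[-40,0,0,0,0,0,70, -40,0,-10,0,0,0,70, 0,50,0,0,0,0,70, 0,55,0,0,0,0,70, 0,55,0,0,0,0,70]' 40
python3 - <<'E'
from seg import *
st();go((.5418,.2415,.0355),(-.107,.994,0))
for o in circles("top","bronze",.026,30,(200,190,320,300)): print("bz",*o)
for o in circles("top","bronze",.054,30,(370,230,440,290)): print("home",*o)
shot("top","t26",(200,160,460,310),3);shot("side","s26",(240,150,420,370),3)
E
```

```text
time: 37.8
position: [0.495, -0.2358, 0.2268]
tool_rot: [-0.083, 1.568, 0.086]
ft_force: [-6.6, 4.4, 19.7]
grip_width: 0.509
time: 38.42
position: [0.4943, -0.2355, 0.2354]
tool_rot: [-0.084, 1.571, 0.084]
ft_force: [-0.4, 0.7, 0.5]
grip_width: 0.642
time: 39.05
position: [0.4671, -0.0757, 0.316]
tool_rot: [-0.083, 1.568, 0.084]
ft_force: [0.6, 0.5, -0.5]
grip_width: 0.804
t 39.05 tcp [ 0.4671 -0.0757  0.316 ] grasp [ 0.4672 -0.0756  0.152 ]
 toolx [ 0.001  0.001 -1.   ] tooly [-0.107  0.994  0.001] f [ 0.6  0.5 -0.5] w 70.0
shift(tool now) mm [116.8 307.4 108. ] shift in final tool axes [116.5 307.4 108.2] turn [-0.     0.001 -0.001]
bz [249.3 234.7] 193.5 [0.5427 0.2416 0.0233]
home [414.4 250. ] 165.0 [ 0.4953 -0.2344  0.0208]
```

View pics/t26.png

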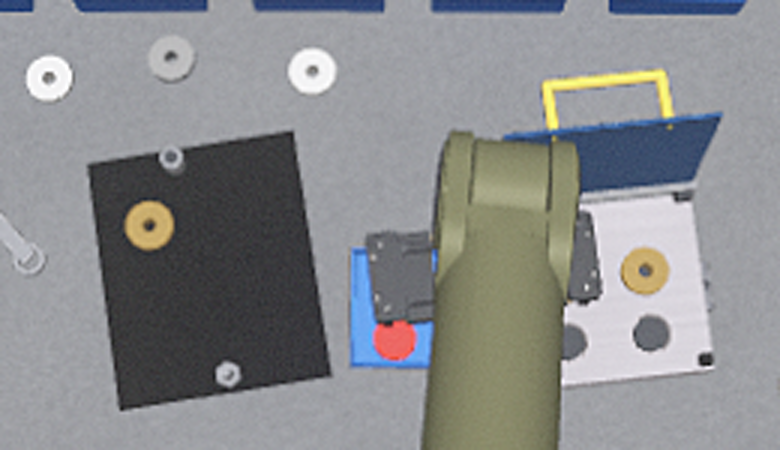

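View pics/s26.png

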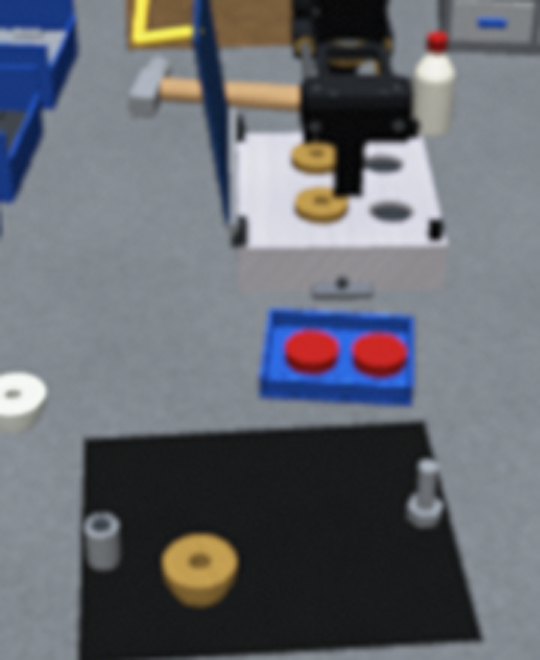

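Two are home at the hard stop. The third hasn't moved, at (0.5426,0.2415).

```bash

python3 -m crank '[0,50,20,0,0,0,75, 0,55,22,0,0,0,75, 0,55,22,0,0,0,75, 0,55,22,0,0,0,75, 0,50,22,0,0,0,75]' 40
python3 -m crank '[20,42,0,0,0,0,75, 30,0,0,0,0,0,75, 10,0,0,0,0,0,75, 0,0,0,0,0,0,75, 0,0,0,0,0,0,75]' 40
python3 - <<'E'
from h import *
st();go((.5418,.2415,.0353),(-.107,.994,0))
shot("side","s27",(240,200,420,370),4)
E
```

```text
time: 39.88
position: [0.548, 0.198, 0.3157]
tool_rot: [-0.083, 1.569, 0.082]
ft_force: [2.0, -0.1, 1.1]
grip_width: 0.862
time: 40.5
position: [0.5431, 0.2384, 0.2569]
tool_rot: [-0.082, 1.567, 0.083]
ft_force: [1.0, -0.3, -0.2]
grip_width: 0.869
t 40.50 tcp [0.5431 0.2384 0.2569] grasp [0.5435 0.2385 0.0929]
 toolx [ 0.002  0.001 -1.   ] tooly [-0.105  0.994  0.001] f [ 1.  -0.3 -0.2] w 75.6
shift(tool now) mm [57.6  3.2 -1.1] shift in final tool axes [57.6  3.2 -1. ] turn [-0.002  0.002 -0.001]
```

View pics/s27.png

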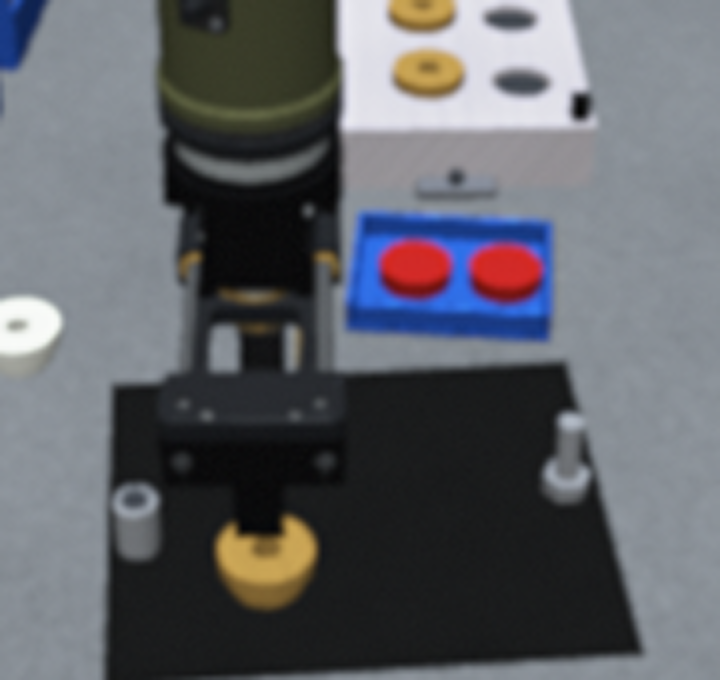

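```bash

python3 -m crank '[20,2.8,-0.7,0,0,0,75, 10,0,0,0,0,0,75, 5,0,0,0,0,0,75, 0,0,0,0,0,0,75, 0,0,0,0,0,0,75]' 40
python3 - <<'E'
from h import *
st();go((.5418,.2415,.0351),(-.107,.994,0))
E
```

```text
time: 41.18
position: [0.5414, 0.2422, 0.2209]
tool_rot: [-0.084, 1.569, 0.084]
ft_force: [-0.7, 0.4, 0.8]
grip_width: 0.861
t 41.17 tcp [0.5414 0.2422 0.2209] grasp [0.5415 0.2423 0.0569]
 toolx [ 0.001  0.    -1.   ] tooly [-0.107  0.994  0.   ] f [-0.7  0.4  0.8] w 74.9
shift(tool now) mm [21.8 -0.8  0.3] shift in final tool axes [21.8 -0.7  0.3] turn [-0.     0.001 -0.   ]
```

```bash

python3 -m crank '[15,-0.7,0.3,0,0,0,75, 7,0,0,0,0,0,75, 0,0,0,0,0,0,60, 0,0,0,0,0,0,36, 0,0,0,0,0,0,36]' 40
python3 -m crank '[0,0,0,0,0,0,36, 0,0,0,0,0,0,36, 0,0,0,0,0,0,36, 0,0,0,0,0,0,36, 0,0,0,0,0,0,36]' 50
python3 - <<'E'
from h import *
st()
E
python3 -m crank '[-20,0,0,0,0,0,36, -40,0,0,0,0,0,36, -50,0,-30,0,0,0,36, 0,-40,-50,0,0,0,36, 0,-40,-50,0,0,0,36]' 60
python3 - <<'E'
from h import *
st();go((.4270,-.1622,.1438))
shot("side","s28",(240,150,420,330),4)
E
```

```text
time: 41.8
position: [0.5417, 0.2416, 0.1989]
tool_rot: [-0.084, 1.569, 0.085]
ft_force: [0.3, -0.8, 0.0]
grip_width: 0.604
time: 42.42
position: [0.5417, 0.2416, 0.1989]
tool_rot: [-0.084, 1.569, 0.085]
ft_force: [-1.0, 0.4, 3.0]
grip_width: 0.509
t 42.42 tcp [0.5417 0.2416 0.1989] grasp [0.5418 0.2417 0.0349]
 toolx [ 0.  0. -1.] tooly [-0.107  0.994  0.   ] f [-1.   0.4  3. ] w 44.3
time: 43.05
position: [0.4221, 0.1489, 0.3097]
tool_rot: [-0.084, 1.568, 0.085]
ft_force: [-0.8, -0.5, -1.2]
grip_width: 0.509
t 43.05 tcp [0.4221 0.1489 0.3097] grasp [0.4223 0.149  0.1457]
 toolx [ 0.001  0.    -1.   ] tooly [-0.107  0.994  0.   ] f [-0.8 -0.5 -1.2] w 44.3
shift(tool now) mm [   1.8 -309.8  -28.5] shift in final tool axes [   1.9 -309.8  -28.5] turn [-0.     0.001 -0.   ]
```

View pics/s28.png

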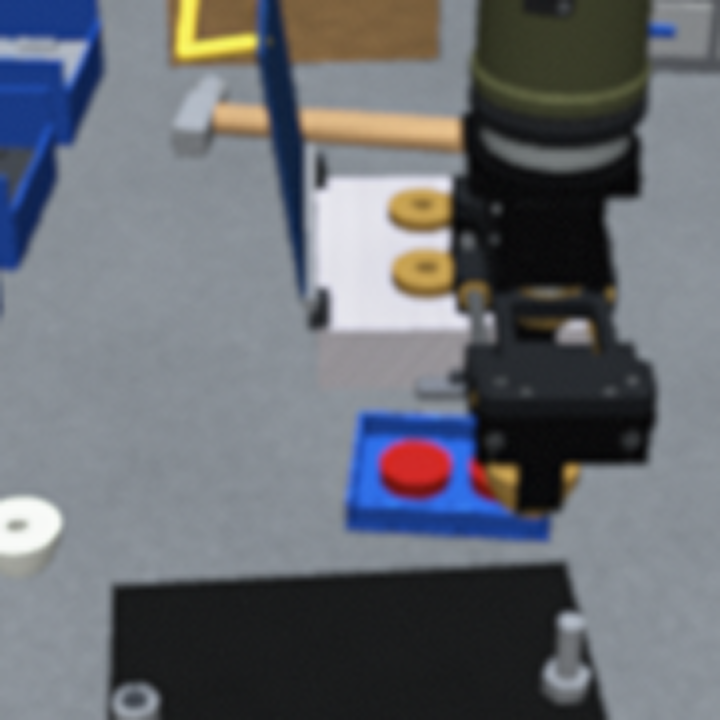

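```bash

python3 -m crank '[0,-55,0,0,0,0,36, 0,-60,0,0,0,0,36, 0,-60,0,0,0,0,36, 0,-60,0,0,0,0,36, 0,-45,-10,0,0,0,36]' 60
python3 -m crank '[0,-30,-18.5,0,0,0,36, 0,0,0,0,0,0,36, 20,0,0,0,0,0,36, 25,0,0,0,0,0,36, 0,0,0,0,0,0,36]' 60
python3 - <<'E'
from h import *
st();go((.4270,-.1622,.0874),(-.107,.994,0))
shot("side","s29",(300,140,400,240),7)
E
```

```text
time: 43.72
position: [0.443, -0.1323, 0.3095]
tool_rot: [-0.082, 1.568, 0.082]
ft_force: [0.4, 0.4, -1.3]
grip_width: 0.511
time: 44.35
position: [0.4272, -0.1601, 0.2625]
tool_rot: [-0.084, 1.573, 0.085]
ft_force: [-0.5, -0.7, -0.6]
grip_width: 0.506
t 44.35 tcp [ 0.4272 -0.1601  0.2625] grasp [ 0.4266 -0.1601  0.0985]
 toolx [-0.004  0.    -1.   ] tooly [-0.108  0.994  0.   ] f [-0.5 -0.7 -0.6] w 44.0
shift(tool now) mm [11.1 -2.1 -0.4] shift in final tool axes [11.1 -2.1 -0.5] turn [ 0.    -0.004 -0.   ]
```

View pics/s29.png

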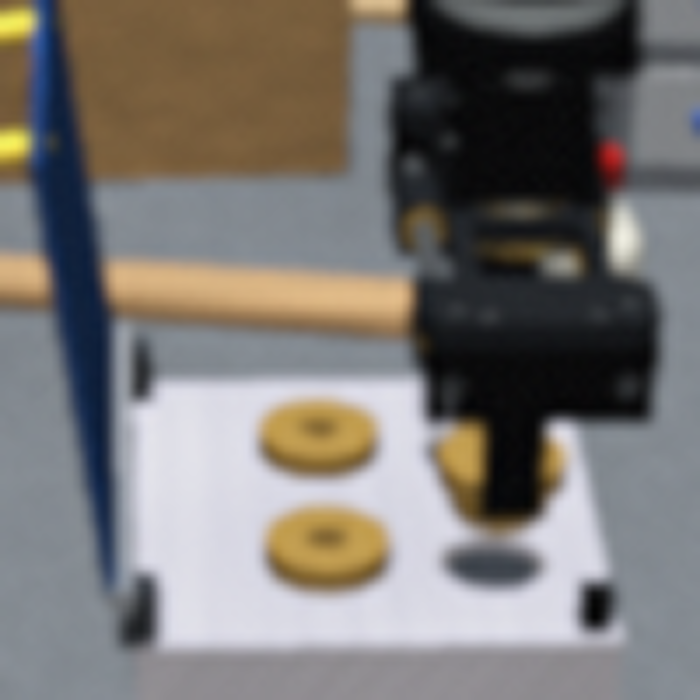

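```bash

python3 -m crank '[6,-1.2,0,0,0,0,36, 5,0,0,0,0,0,36, 0,0,0,0,0,0,36, 0,0,0,0,0,0,36, 0,0,0,0,0,0,36]' 60
python3 - <<'E'
from h import *
st();go((.4270,-.1622,.0724),(-.107,.994,0))
E
```

```text
time: 45.02
position: [0.4281, -0.1623, 0.2527]
tool_rot: [-0.084, 1.569, 0.084]
ft_force: [-0.4, 0.7, -1.2]
grip_width: 0.51
t 45.02 tcp [ 0.4281 -0.1623  0.2527] grasp [ 0.4281 -0.1623  0.0887]
 toolx [ 0.  0. -1.] tooly [-0.107  0.994  0.   ] f [-0.4  0.7 -1.2] w 44.4
shift(tool now) mm [16.3  0.2 -1.1] shift in final tool axes [16.3  0.2 -1.1] turn [-0.  0. -0.]
```

```bash

python3 -m crank '[5,0.2,-1,0,0,0,36, 5,0,0,0,0,0,36, 4,0,0,0,0,0,36, 2,0,0,0,0,0,36, 0,0,0,0,0,0,36]' 60
python3 -m crank '[2,0,0,0,0,0,36, 2,0,0,0,0,0,36, 2,0,0,0,0,0,36, 2,0,0,0,0,0,36, 1,0,0,0,0,0,36]' 60
python3 -m crank '[1,0,0,0,0,0,36, 0.5,0,0,0,0,0,36, 0.5,0,0,0,0,0,36, 0,0,0,0,0,0,36, 0,0,0,0,0,0,36]' 60
python3 - <<'E'
from h import *
st()
E
```

```text
time: 45.65
position: [0.4269, -0.1622, 0.2363]
tool_rot: [-0.084, 1.57, 0.084]
ft_force: [-0.7, 0.2, -1.2]
grip_width: 0.513
time: 46.28
position: [0.4272, -0.1624, 0.2282]
tool_rot: [-0.084, 1.569, 0.085]
ft_force: [-3.5, 0.4, 7.8]
grip_width: 0.509
time: 46.9
position: [0.4273, -0.1625, 0.2268]
tool_rot: [-0.083, 1.569, 0.085]
ft_force: [-5.2, 1.3, 13.6]
grip_width: 0.507
t 46.90 tcp [ 0.4273 -0.1625  0.2268] grasp [ 0.4273 -0.1623  0.0628]
 toolx [-0.     0.001 -1.   ] tooly [-0.107  0.994  0.001] f [-5.2  1.3 13.6] w 44.1
```

```bash

python3 -m crank '[0.5,0,0,0,0,0,36, 0.5,0,0,0,0,0,36, 0.5,0,0,0,0,0,36, 0,0,0,0,0,0,36, 0,0,0,0,0,0,36]' 60
python3 -m crank '[-1.5,0,0,0,0,0,56, 0,0,0,0,0,0,56, 0,0,0,0,0,0,56, 0,0,0,0,0,0,56, -10,0,0,0,0,0,56]' 60
python3 -m crank '[-50,0,0,0,0,0,60, -55,0,0,0,0,0,60, -55,40,0,0,0,0,60, 0,50,0,0,0,0,60, 0,50,0,0,0,0,60]' 30
python3 - <<'E'
from seg import *
st()
for n,b in (("top",(370,230,440,290)),("side",(320,185,385,228))):
  for o in circles(n,"bronze",.054,30,b): print("home",n,*o)
shot("top","t30",(200,160,460,310),3);shot("side","s30",(300,140,400,240),7)
E
```

```text
time: 47.52
position: [0.4275, -0.1628, 0.2267]
tool_rot: [-0.082, 1.57, 0.086]
ft_force: [-11.2, 3.8, 31.4]
grip_width: 0.508
time: 48.15
position: [0.4271, -0.1619, 0.2357]
tool_rot: [-0.085, 1.569, 0.084]
ft_force: [-0.3, 0.3, 0.0]
grip_width: 0.644
time: 48.78
position: [0.4122, -0.0253, 0.3925]
tool_rot: [-0.082, 1.565, 0.084]
ft_force: [0.4, -0.0, 0.1]
grip_width: 0.688
t 48.77 tcp [ 0.4122 -0.0253  0.3925] grasp [ 0.4129 -0.0251  0.2285]
 toolx [ 0.004  0.002 -1.   ] tooly [-0.106  0.994  0.001] f [ 0.4 -0.   0.1] w 59.8
home top [389.9 273.8] 145.5 [ 0.427  -0.1645  0.0197]
home top [387.6 252.2] 135.0 [ 0.4886 -0.1585  0.019 ]
home top [414.4 250. ] 166.0 [ 0.4954 -0.2343  0.0209]
home side [370.  217.6] 128.0 [ 0.4271 -0.1514  0.0225]
home side [346.3 217.9] 132.5 [ 0.4868 -0.1448  0.0232]
home side [345.  202.1] 106.0 [ 0.4946 -0.2235  0.0221]
home side [344.7 185.5] 33.5 [0.4708 0.5826 0.9006]
```

View pics/t30.png

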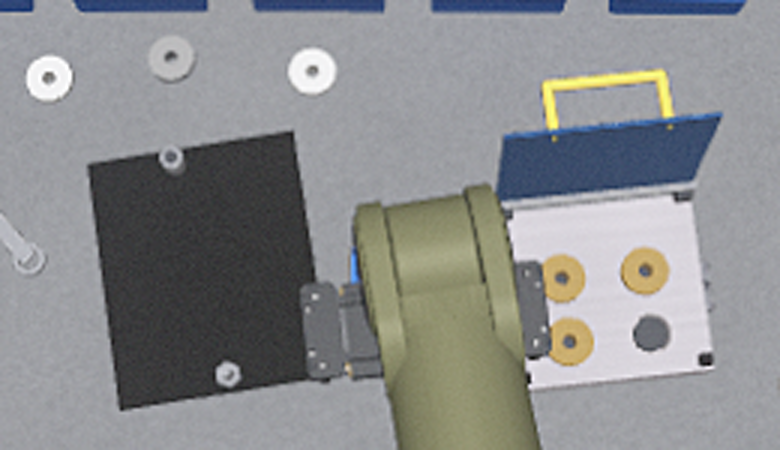

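View pics/s30.png

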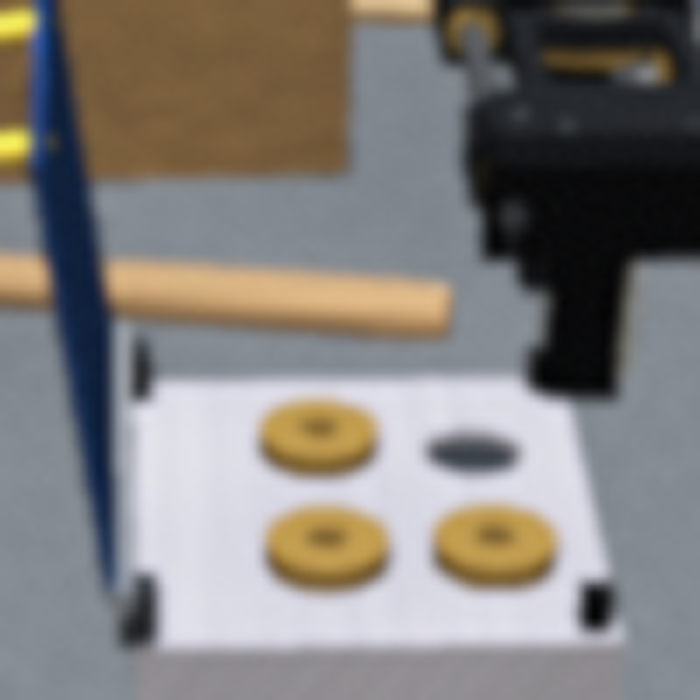

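All three collars sit flat on the housing, the mat holds only the socket and bolt, and both plugs are in the tray. Turning the gripper and going back to the handle from above.

```bash

python3 -m crank '[-30,0,0,0.175,0,0,45, -30,0,0,0.175,0,0,45, -30,0,0,0.175,0,0,45, 0,0,0,0.175,0,0,45, 0,0,0,0.175,0,0,45]' 30
python3 -m crank '[0,0,0,0.175,0,0,45, 0,0,0,0.175,0,0,45, 0,0,0,0.175,0,0,45, 0,0,0,0.17,0,0,45, 0,0,0,0,0,0,45]' 30
python3 - <<'E'
from h import *
st();go((.6374,-.1737,.3081),(.994,.107,0));go((.6374,-.1737,.2081),(.994,.107,0))
E
```

```text
time: 49.6
position: [0.4126, -0.0282, 0.4817]
tool_rot: [0.608, 1.483, -0.607]
ft_force: [0.4, 0.5, 0.3]
grip_width: 0.52
time: 50.22
position: [0.4125, -0.0279, 0.4812]
tool_rot: [1.13, 1.257, -1.13]
ft_force: [0.5, 0.5, 0.1]
grip_width: 0.515
t 50.23 tcp [ 0.4125 -0.0279  0.4812] grasp [ 0.4125 -0.0279  0.3172]
 toolx [ 0. -0. -1.] tooly [0.994 0.107 0.   ] f [0.5 0.5 0.1] w 44.8
shift(tool now) mm [  9.3 208.1 169. ] shift in final tool axes [  9.1 208.  169.1] turn [-0.  0. -0.]
shift(tool now) mm [109.3 208.1 168.9] shift in final tool axes [109.1 208.  169.1] turn [-0.  0. -0.]
```

```bash

python3 -m crank '[0,45,35,0,0,0,34, 0,45,36,0,0,0,34, 0,45,36,0,0,0,34, 0,45,36,0,0,0,34, 9,28,26,0,0,0,34]' 30
python3 -m crank '[0,0,0,0,0,0,34, 0,0,0,0,0,0,34, 20,0,0,0,0,0,34, 0,0,0,0,0,0,34, 0,0,0,0,0,0,34]' 30
python3 - <<'E'
from h import *
st();go((.6374,-.1737,.2081),(.994,.107,0))
shot("side","s31",(240,40,440,260),3)
E
```

```text
time: 50.85
position: [0.6392, -0.1736, 0.4722]
tool_rot: [1.125, 1.257, -1.128]
ft_force: [-0.7, 0.0, 0.4]
grip_width: 0.394
time: 51.48
position: [0.6369, -0.1713, 0.4536]
tool_rot: [1.129, 1.258, -1.127]
ft_force: [-0.2, 0.1, 0.1]
grip_width: 0.396
t 51.48 tcp [ 0.6369 -0.1713  0.4536] grasp [ 0.6372 -0.1712  0.2896]
 toolx [ 0.002  0.001 -1.   ] tooly [0.994 0.109 0.002] f [-0.2  0.1  0.1] w 34.4
shift(tool now) mm [81.5  0.1  2.4] shift in final tool axes [81.5  0.2  2.4] turn [ 0.002 -0.    -0.002]
```

View pics/s31.png

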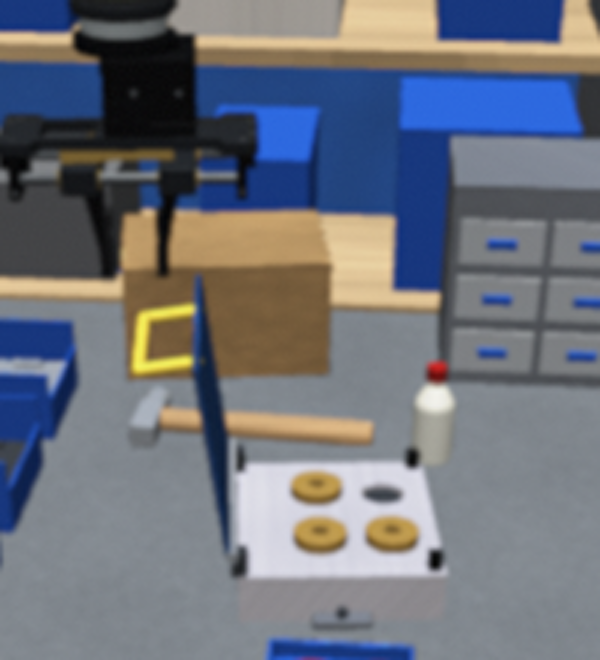

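```bash

python3 -m crank '[35,0,1,0,0,0,34, 30,0,0,0,0,0,34, 16,0,0,0,0,0,34, 0,0,0,0,0,0,34, 0,0,0,0,0,0,20]' 30
python3 - <<'E'
from h import *
st();shot("side","s32",(240,40,440,260),3)
E
```

```text
time: 52.15
position: [0.6379, -0.173, 0.3727]
tool_rot: [1.13, 1.256, -1.128]
ft_force: [-0.4, -0.0, 0.7]
grip_width: 0.341
t 52.15 tcp [ 0.6379 -0.173   0.3727] grasp [ 0.6382 -0.1731  0.2087]
 toolx [ 0.002 -0.    -1.   ] tooly [0.994 0.108 0.002] f [-0.4 -0.   0.7] w 29.7
```

View pics/s32.png

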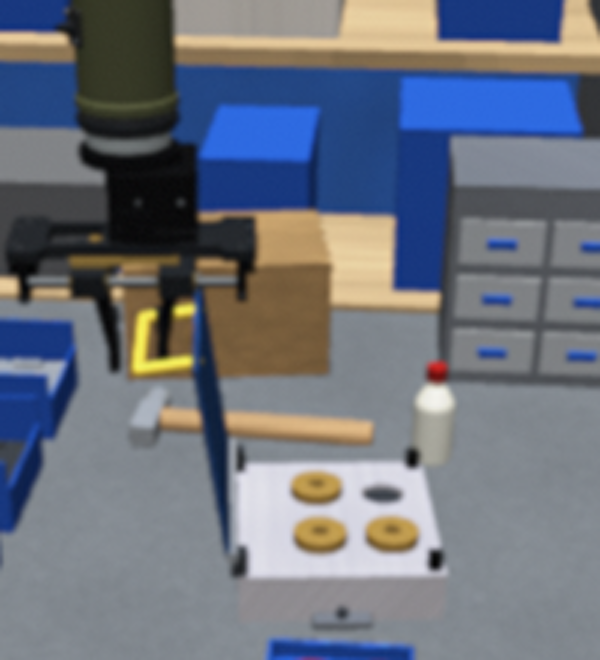

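```bash

python3 -m crank '[0,0,0,0,0,0,0, 0,0,0,0,0,0,0, 0,0,0,0,0,0,0, 0,0,0,0,0,0,0, 0,0,0,0,0,0,0]' 30
python3 ang.py
python3 -m crank '[-6.2,-15.1,0,0,0,0,0, -4.7,-15.6,0,0,0,0,0, -3.1,-16,0,0,0,0,0, -1.5,-16.2,0,0,0,0,0, 0.1,-16.3,0,0,0,0,0]' 30
python3 ang.py
```

```text
time: 52.82
position: [0.6374, -0.173, 0.3715]
tool_rot: [1.129, 1.258, -1.129]
ft_force: [-3.7, -0.2, 4.3]
grip_width: 0.101
t 52.83 tcp [ 0.6374 -0.173   0.3715] grasp [ 0.6374 -0.173   0.2075]
 toolx [ 0. -0. -1.] tooly [0.994 0.108 0.   ] f [-3.7 -0.2  4.3] w 8.8
rel 0.07094953170394737 0.1469990377239835 0.16322546719426648 theta 1.7084281855051238
time: 53.45
position: [0.5609, -0.181, 0.3893]
tool_rot: [1.133, 1.249, -1.121]
ft_force: [5.5, 0.0, 6.5]
grip_width: 0.102
t 53.45 tcp [ 0.5609 -0.181   0.3893] grasp [ 0.5629 -0.1812  0.2253]
 toolx [ 0.012 -0.001 -1.   ] tooly [0.994 0.109 0.012] f [5.5 0.  6.5] w 8.9
rel -0.0040191592670239685 0.1648159228197922 0.1648649206355112 theta 1.2343732910678076
```

```bash

python3 -m crank '[2.2,-16.2,0,0,0,0,0, 3.4,-16,0,0,0,0,0, 5,-15.5,0,0,0,0,0, 6.5,-15,0,0,0,0,0, 7.9,-14.2,0,0,0,0,0]' 30
python3 ang.py;  python3 - <<'E'
from h import *
shot("side","s33",(240,40,440,260),3)
E
```

```text
time: 54.08
position: [0.4831, -0.1899, 0.3645]
tool_rot: [1.132, 1.253, -1.124]
ft_force: [-2.1, 0.7, 13.3]
grip_width: 0.101
t 54.08 tcp [ 0.4831 -0.1899  0.3645] grasp [ 0.4843 -0.19    0.2005]
 toolx [ 0.007 -0.    -1.   ] tooly [0.994 0.108 0.007] f [-2.1  0.7 13.3] w 8.8
rel -0.08311526973613755 0.14002805799075738 0.16283735777754996 theta 0.7230823167772555
```

View pics/s33.png

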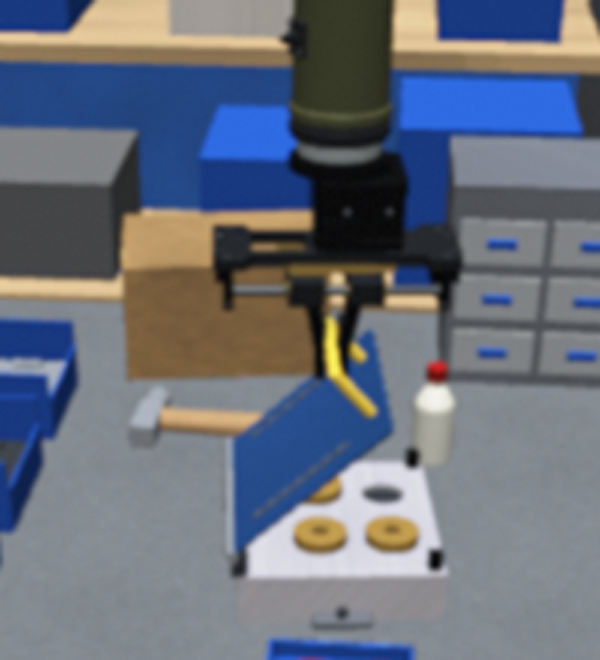

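```bash

python3 -m crank '[9,-13.4,0,0,0,0,0, 10.3,-12.4,0,0,0,0,0, 11.7,-11.3,0,0,0,0,0, 12.8,-10.1,0,0,0,0,0, 13.7,-8.8,0,0,0,0,0]' 30
python3 ang.py
```

```text
time: 54.75
position: [0.4263, -0.1963, 0.3046]
tool_rot: [1.13, 1.256, -1.129]
ft_force: [-2.8, -1.7, 5.6]
grip_width: 0.101
t 54.75 tcp [ 0.4263 -0.1963  0.3046] grasp [ 0.4266 -0.1964  0.1406]
 toolx [ 0.002 -0.    -1.   ] tooly [0.994 0.107 0.002] f [-2.8 -1.7  5.6] w 8.8
rel -0.14115574429724007 0.08005126851976424 0.16227492024256618 theta 0.2038447265967993
```

```bash

python3 -m crank '[9,-4.8,0,0,0,0,0, 9,-4,0,0,0,0,0, 6,-2,0,0,0,0,0, 0,0,0,0,0,0,0, 0,0,0,0,0,0,0]' 30
python3 ang.py
python3 -m crank '[2,-0.7,0,0,0,0,0, 2,-0.6,0,0,0,0,0, 1,-0.3,0,0,0,0,0, 0,0,0,0,0,0,0, 0,0,0,0,0,0,0]' 30
python3 ang.py;  python3 - <<'E'
from h import *
shot("side","s34",(300,110,440,250),5)
E
```

```text
time: 55.38
position: [0.4151, -0.1974, 0.2793]
tool_rot: [1.128, 1.259, -1.131]
ft_force: [-3.1, -3.6, -2.2]
grip_width: 0.096
t 55.38 tcp [ 0.4151 -0.1974  0.2793] grasp [ 0.4148 -0.1976  0.1153]
 toolx [-0.002 -0.001 -1.   ] tooly [ 0.994  0.107 -0.002] f [-3.1 -3.6 -2.2] w 8.3
rel -0.15304945072110768 0.054800946127572775 0.16256468885495984 theta 0.03179532245984362
time: 56.0
position: [0.4136, -0.1977, 0.2752]
tool_rot: [1.129, 1.259, -1.131]
ft_force: [-6.2, -3.2, 4.1]
grip_width: 0.095
t 56.00 tcp [ 0.4136 -0.1977  0.2752] grasp [ 0.4133 -0.1978  0.1112]
 toolx [-0.002 -0.001 -1.   ] tooly [ 0.994  0.107 -0.002] f [-6.2 -3.2  4.1] w 8.3
rel -0.15449964220212475 0.050669576818715006 0.1625962651956441 theta 0.004863927107371324
```

View pics/s34.png

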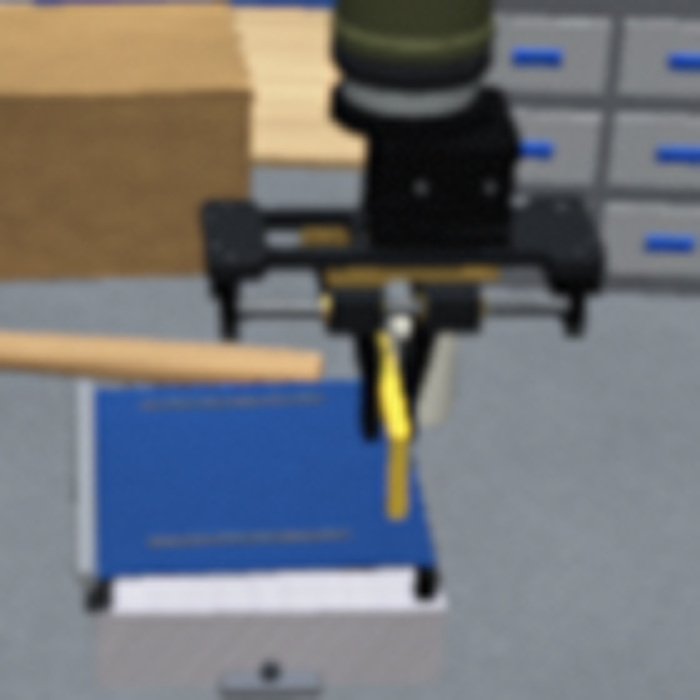

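Nearly shut, with about 0.5 mm left. Pressing on until it meets the stop.

```bash

python3 -m crank '[1,-0.3,0,0,0,0,0, 1,-0.2,0,0,0,0,0, 0,0,0,0,0,0,0, 0,0,0,0,0,0,0, 0,0,0,0,0,0,0]' 30
python3 ang.py
python3 -m crank '[1,-0.1,0,0,0,0,0, 0.5,0,0,0,0,0,0, 0,0,0,0,0,0,0, 0,0,0,0,0,0,0, 0,0,0,0,0,0,0]' 30
python3 ang.py
```

```text
time: 56.68
position: [0.413, -0.1978, 0.2731]
tool_rot: [1.128, 1.259, -1.131]
ft_force: [-6.8, -3.2, 5.3]
grip_width: 0.095
t 56.67 tcp [ 0.413  -0.1978  0.2731] grasp [ 0.4127 -0.1979  0.1091]
 toolx [-0.002 -0.001 -1.   ] tooly [ 0.994  0.107 -0.002] f [-6.8 -3.2  5.3] w 8.3
rel -0.15514329478337469 0.048644686741460635 0.16259073609654373 theta -0.008203850963569237
time: 57.3
position: [0.4127, -0.1979, 0.2716]
tool_rot: [1.128, 1.26, -1.132]
ft_force: [-7.3, -3.5, 5.9]
grip_width: 0.096
t 57.30 tcp [ 0.4127 -0.1979  0.2716] grasp [ 0.4122 -0.1979  0.1076]
 toolx [-0.003 -0.    -1.   ] tooly [ 0.994  0.107 -0.003] f [-7.3 -3.5  5.9] w 8.4
rel -0.1556424242311882 0.04708635613752701 0.16260900699183667 theta -0.018266707585368303
```

```bash

python3 -m crank '[1,-0.3,0,0,0,0,0, 1,-0.2,0,0,0,0,0, 0,0,0,0,0,0,0, 0,0,0,0,0,0,0, 0,0,0,0,0,0,0]' 30
python3 ang.py
python3 -m crank '[1,-0.2,0,0,0,0,0, 1,-0.2,0,0,0,0,0, 0,0,0,0,0,0,0, 0,0,0,0,0,0,0, 0,0,0,0,0,0,0]' 30
python3 ang.py
python3 - <<'E'
from h import *
shot("side","s35",(300,110,440,250),5)
E
```

```text
time: 57.92
position: [0.4123, -0.1979, 0.2701]
tool_rot: [1.128, 1.26, -1.132]
ft_force: [-10.1, -1.8, 11.0]
grip_width: 0.098
t 57.92 tcp [ 0.4123 -0.1979  0.2701] grasp [ 0.4118 -0.198   0.1061]
 toolx [-0.003 -0.    -1.   ] tooly [ 0.994  0.107 -0.003] f [-10.1  -1.8  11. ] w 8.5
rel -0.15606649437233425 0.04561691439726828 0.16259659758063064 theta -0.027672235224242392
time: 58.55
position: [0.4122, -0.1982, 0.2698]
tool_rot: [1.129, 1.261, -1.131]
ft_force: [-13.3, 0.3, 23.6]
grip_width: 0.094
t 58.55 tcp [ 0.4122 -0.1982  0.2698] grasp [ 0.4118 -0.198   0.1058]
 toolx [-0.002  0.001 -1.   ] tooly [ 0.994  0.107 -0.002] f [-13.3   0.3  23.6] w 8.2
rel -0.1560590337329056 0.045282189658858385 0.16249584213126497 theta -0.029636524467811343
```

View pics/s35.png

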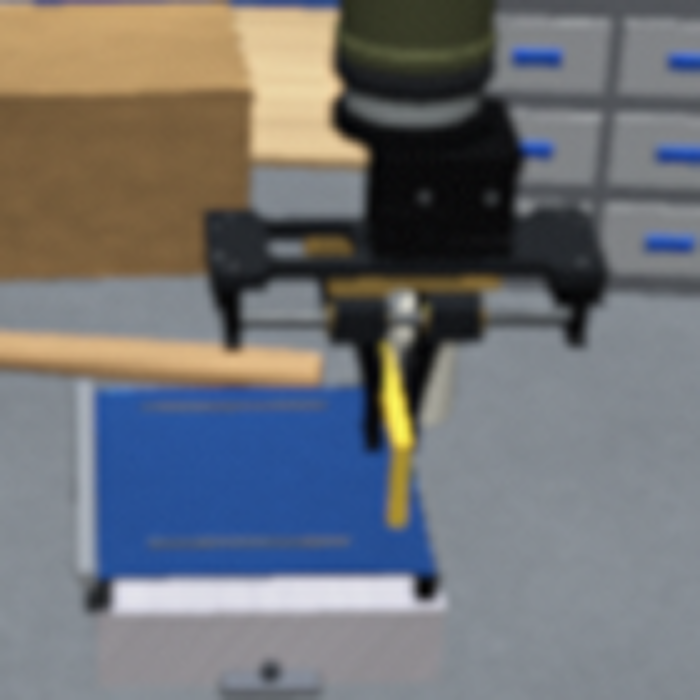

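```bash

python3 -m crank '[0,0,0,0,0,0,40, 0,0,0,0,0,0,40, 0,0,0,0,0,0,40, 0,0,0,0,0,0,40, 0,0,0,0,0,0,40]' 30
python3 - <<'E'
from h import *
st()
E
python3 -m crank '[-10,0,0,0,0,0,40, -40,0,0,0,0,0,40, -50,0,0,0,0,0,40, -40,0,0,0,0,0,40, 0,0,0,0,0,0,40]' 30
python3 -m crank '[0,0,-50,0,0,0,40, 0,0,-60,0,0,0,40, 0,0,-60,0,0,0,40, 0,0,-40,0,0,0,40, 0,0,0,0,0,0,40]' 30
python3 - <<'E'
from h import *
st()
shot("top","t36",(340,200,460,310),6);shot("side","s36",(300,160,410,260),6)
shot("top","t36f")
E
```

```text
time: 59.22
position: [0.4129, -0.197, 0.2674]
tool_rot: [1.129, 1.258, -1.129]
ft_force: [0.9, -0.0, -0.4]
grip_width: 0.45
t 59.23 tcp [ 0.4129 -0.197   0.2674] grasp [ 0.4129 -0.197   0.1034]
 toolx [ 0.  0. -1.] tooly [0.994 0.108 0.   ] f [ 0.9 -0.  -0.4] w 39.2
time: 59.85
position: [0.4135, -0.1979, 0.4113]
tool_rot: [1.132, 1.252, -1.125]
ft_force: [0.3, -0.0, -0.4]
grip_width: 0.465
time: 60.48
position: [0.3894, 0.0143, 0.4067]
tool_rot: [1.124, 1.262, -1.126]
ft_force: [0.2, -1.2, 0.1]
grip_width: 0.454
t 60.48 tcp [0.3894 0.0143 0.4067] grasp [0.3892 0.0142 0.2427]
 toolx [-0.001 -0.001 -1.   ] tooly [ 0.994  0.114 -0.001] f [ 0.2 -1.2  0.1] w 39.5
```

View pics/s36.png

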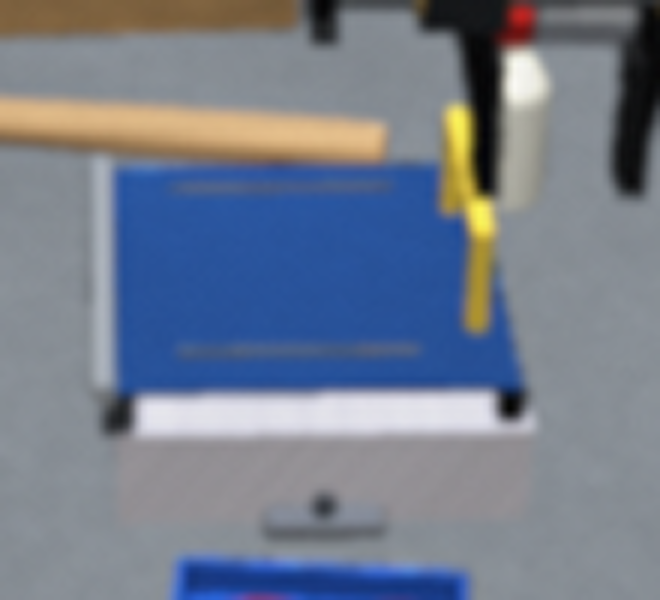

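View pics/t36f.png

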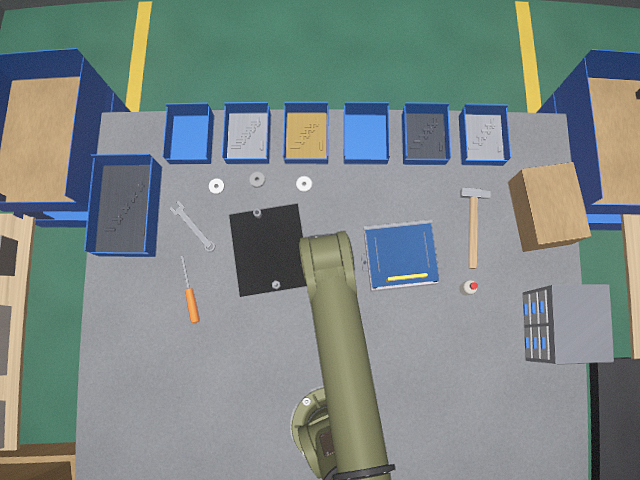

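View pics/t36.png

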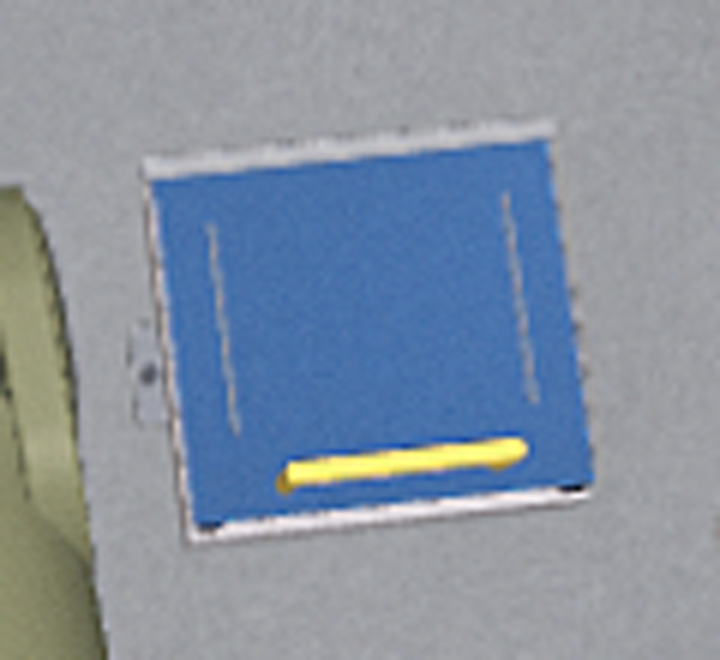

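The cover is now lower than at the start: handle near end side (380,196), plate edge down on the posts. Checking the angle against the model.

```bash
python3 - <<'E'
from h import *
from fit import hpt,cov
H=[("top",(-.085,.095,.044),(371.7,290.0)),("top",(-.085,-.095,.044),(438.7,282.8)),
("side",(-.085,.095,.044),(388.8,232)),("side",(.085,.095,.044),(319.5,232.8)),("side",(-.085,.095,0),(387.8,247.5)),("side",(.085,.095,0),(320,246.7))]
def run(C,lab):
    def f(q): return np.concatenate([proj(n,hpt(q,X))[0]-u for n,X,u in H]+[proj(n,cov(q,q[3],.155,y,.05))[0]-u for n,y,u in C])
    r=least_squares(f,[.48,-.19,.1,0.],loss="soft_l1");print(lab,r.x.round(4),np.abs(f(r.x)).max().round(2))
run([("top",.05,(389.2,277.2)),("top",-.05,(427,273)),("side",-.05,(375.3,175.8)),("side",.05,(379.7,195.3))],"start")
# now: ends measured from t36/s36 the same way
run([("top",.05,(340+293/6,200+473/6)),("top",-.05,(340+520/6,200+447/6)),("side",-.05,(300+457/6,160+110/6)),("side",.05,(300+482/6,160+228/6))],"now")
E
python3 -m crank '[0,0,-60,0,0,0,40, 0,0,-60,0,0,0,40, 0,0,-30,0,0,0,40, 0,0,0,0,0,0,40, 0,0,0,0,0,0,40]'
python3 - <<'E'
from h import *
st();shot("side","s37")
E
```

```text
start [ 0.4761 -0.1961  0.1231  0.0473] 2.41
now [ 0.476  -0.196   0.1222 -0.0019] 2.36
time: 61.25
position: [0.3746, 0.1591, 0.4073]
tool_rot: [1.131, 1.257, -1.132]
ft_force: [0.4, -0.8, 0.4]
grip_width: 0.461
t 61.25 tcp [0.3746 0.1591 0.4073] grasp [0.3745 0.159  0.2433]
 toolx [-0.    -0.001 -1.   ] tooly [ 0.994  0.105 -0.   ] f [ 0.4 -0.8  0.4] w 40.1
```

View pics/s37.png

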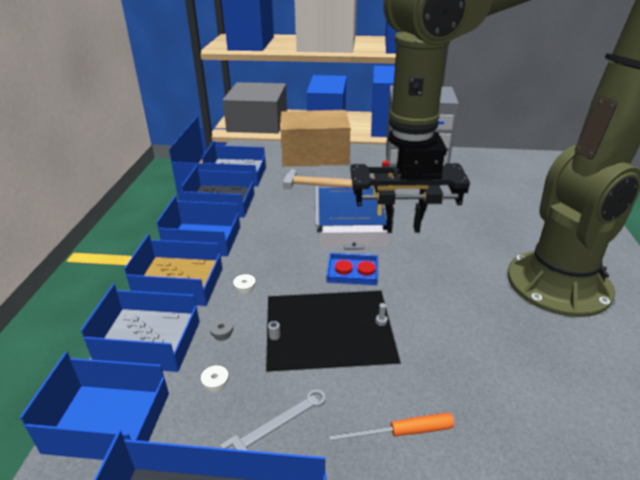

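The cover reads about 0 rad (shut), both plugs are in the tray at side (343,267) and (367,267), the bystanders haven't moved, and the robot touches nothing. Handing in.

```bash
python3 -c "
from bench import ctrl
print(ctrl.close_job())"
```

```text
the job is handed in; nothing more can be done
None
```

The job is done and handed in at about 61 s.

**What I did:** I folded the cover up to about 1.70 rad. I put both red plugs in the tray and pressed all three bronze bushings into the two rear bores and the front +y bore. Then I folded the cover shut, let go and moved the arm clear.

**Bushings:** each one met a hard stop at the expected depth, with 20–31 N pressed against it. In both pictures their collars lay flat on the housing.

**Cover:** it hit its stop at 24 N, and a fit to the pictures after letting go gave about -0.002 rad, so shut. At the start the same fit read about 0.05 rad.

**Bench:** the last pictures show both plugs in the tray, the mat clear of bushings, and the tools, other hardware and grey and white look-alikes where they were.

**Disagreements:**
- **Arm angle:** the arm-based angle read about -0.03 rad at the shut stop. I put that down to a few millimetres' offset of the bar in the grip, and relied on the stop and the pictures.
- **Cameras:** the two cameras differed by 1–2 mm in x.
- **Lifting force:** early in lifting the cover the force rose to about 40 N at the handle, because I was pulling 2 mm outside its arc. I corrected it straight away.

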